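# Move a freshly coated enamel dish to its firing stand with the spatula

## Task

Take the spatula from its rest, slide its blade under the blue-coated copper dish on the plywood board (push it along until it comes up against the wooden fence, which keeps it from running away), lift it off level and set it down gently in the middle of the steel firing stand, lying flat on both rails; then lay the spatula back in its wooden rest. The blade has got a little bent, so feel for the board with its edge, pressing only lightly. The coat is not fired yet: nothing but the spatula may lift it, so keep hand and arm off the dish, do not ram, tip or drop it, and leave the enamel jars where they are.

Things in the scene. Friction and masses are not known exactly. Their poses are not given: they have to be found in the camera images.
- spatula: Cranked steel spatula, 220 mm long, 0.24 kg; the pose is that of handle and crank. Origin: below the crank's foot, at the line where the blade begins; x along the handle towards the blade, z up. The thin blade, flat below, 50 mm wide, 95 mm long, 2 mm thick thinning on top to 0.8 mm at the edge, should run along +x at z = 0, but is bent at that line, up or down by up to 7 degrees: feel it.
- spatula_grip (a point): Point to hold the spatula: middle of its dark wood handle at spatula x = -72, z = +43 mm. The handle runs along x from -21 to -126 mm, 16 mm wide (y), 24 mm high (z = 31 to 55), and is free between the rest's bars from x = -36 to -108 mm. A 16 mm wide crank joins it to the blade: from x = 0, z = 1 up to x = -21, z = 39 mm. Axes as the spatula.
- dish: Round shallow copper dish, blue coat inside, 110 mm across the rim, 13 mm high, 0.12 to 0.23 kg. Origin: centre of its flat underside, z up. Flat foot 92 mm across, its lower edge bevelled (up 2.5 mm over the next 6 mm outward: only there can a blade get under it), then a nearly upright wall. Lies loose on the board, 15 to 135 mm short of the fence; it slides there when pushed.
- board: Fixed plywood board, 330 x 170 mm, top face at z = 18 mm. Its x axis runs along the 330 mm, from x = -150 to +180 mm. Origin at bench height. Across it, beyond the dish in +x, is clamped a wooden fence, 20 mm thick, 16 mm higher than the board, brass knobs at its ends. Its inner face may be set anywhere from board x = +55 to +145 mm: not given, feel it. It holds against any push here.
- stand: Fixed firing stand: white ceramic slab 130 x 130 mm, 10 mm thick, with a steel rack on it: base plate (top at 12 mm) and two upright rails, 120 mm long along the stand's x axis, 4 mm thick, centred at y = -35 and +35 mm (66 mm clear between them), open at both ends. Origin: centre of the slab's underside, at bench height.
- stand_top (a point): Centre of the stand at the level of the rails' top edges, 46 mm above the bench. The dish belongs here: the origin of its underside on this point, its foot on both rails. Axes as the stand.
- rest: Fixed wooden spatula rest, 140 x 50 mm. Origin: centre of its underside, at bench height. Two cross bars, 12 mm thick, at x = -42 and +42 mm, notched: the handle lies on them along x at 45 mm height, between cheeks 10 mm higher and 32 mm apart; the blade sticks out beyond +x, clear of the bench. Spatula origin near rest x = +72, z = +14 mm. Base plate 10 mm thick.
- jar_red: Enamel jar, 48 mm across, 58 mm high, red; bystander. Origin: centre of its underside.
- jar_green: Same jar in green; bystander.
- jar_yellow: Same jar in yellow; bystander.
There are look-alikes about, which are no part of the job. What is shaped like the stand but purple or yellow is not meant.

How it is judged (in metres and radians):
On the way, in this order (a step that is already met when the one before it is completed fails the run):
1. the dish is carried level on the spatula alone, clear above the board (contact force between spatula and dish above 0.5 N and contact force between dish and board below 0.05 N and height (world z) of dish above 0.035 m and angle between dish's own z axis and vertical below 0.15 rad), for 0.2 s.
2. the dish stands on the firing stand, the spatula clear of it (contact force between spatula and dish below 0.05 N and contact force between dish and stand above 0.5 N and horizontal distance between dish and stand_top below 0.012 m and angle between dish's own z axis and vertical below 0.06 rad), for 0.2 s.
At the end, for the whole second after the job is handed in: The dish lies still on both rails of the firing stand, its centre within 12 mm of the stand's centre, level within 0.06 rad (3 degrees); the spatula lies still, let go, in its rest: grip point within 30 mm of the rest's middle, down on the bars (origin below 22 mm), tilted less than 0.2 rad (horizontal distance between dish and stand_top below 0.012 m and z of dish in the frame of stand_top between -0.003 and 0.004 m and angle between dish's own z axis and vertical below 0.06 rad and contact force between dish and stand above 0.5 N and linear speed of each of dish, spatula below 0.02 m/s and contact force between spatula and rest above 0.05 N and angle between spatula's own z axis and vertical below 0.2 rad and height (world z) of spatula below 0.022 m and contact force between the fingers and spatula below 0.05 N and horizontal distance between spatula_grip and rest below 0.03 m); the robot touches nothing.
It fails at once if the hand or arm touches the coated dish (contact force between any of the fingers, the arm and dish above 0.3 N).
It fails at once if the dish is rammed with the spatula (over 12 N) or the spatula pressed hard on the board (over 12 N) (contact force between spatula and dish above 12 N or contact force between spatula and board above 12 N).
It fails at once if the dish tips by more than 0.3 rad or falls to the bench (angle between dish's own z axis and vertical above 0.3 rad or height (world z) of dish below 0.01 m).
It fails at once if the dish is dropped onto the stand (faster than 0.4 m/s there) (horizontal distance between dish and stand_top below 0.04 m and linear speed of dish above 0.4 m/s).
It fails at once if a jar is moved more than 30 mm or knocked over (distance of any of jar_red, jar_green, jar_yellow from where it was at the start of the episode above 0.03 m or angle between any of jar_red, jar_green, jar_yellow's own z axis and vertical above 0.5 rad).
It also fails if it takes over 72 s, if anything falls off the work surface, if the arm or the gripper's body presses on something with over 40 N, if the wrist force passes 120 N, or if a joint passes its speed limit or range.

## Robot

A 6-joint arm with a two-finger parallel gripper is mounted at the origin on the work surface. World frame = base frame: x ahead of the robot, y to its left, z up, the work surface at z = 0. Lengths are in m, angles in degrees, forces in N, time in s.
With the tool pointing down it reaches from about 0.35 to 0.875 m from the base axis. Payload 4.2 kg.
Tool frame: the origin (TCP) lies midway between the tips of the shut fingers; the grasp point (between the pads) lies 19 mm behind it; x points along the fingers, y is the direction in which the jaws open and shut, and the axes are right-handed (so a half turn about x gives the same grasp; the last joint's range is limited). The gripper opens to 87 mm and grips with 3 to 60 N. Pads are 19 mm wide; open, the fingers measure 117 mm over their backs; the gripper's body (75 mm by 190 mm) begins 51 mm behind the grasp point.
Start: joints at [90.103, 22.042, 0.453, 0, -68.411, -14.817], TCP at [0.159, 0.604, 0.223] pointing down, gripper open.
Joint ranges: [-179.83, 179.83], [-69.29, 118.12], [-61.27, 80.66], [-181.25, 117.63], [-171.15, -9.14], [-177.46, 177.46]. Speed limits (degrees/s): [159.86, 159.86, 180, 180, 180, 180].

## Interface

Orientations are given as a 3x3 rotation matrix whose columns are the frame's x, y, z axes.
In Python, from station import r gives the robot as it stands.
- The arm moves only by the tool play_rows, never from a script. Its argument "plan" is a list that holds one entry, the list of rows, each a list of 6 numbers: the shift along the tool's x, y, z in cm, then the turn, a rotation vector about the tool's x, y, z in units of 10 degrees (1.0 is 10 degrees). A call has 1 to 5 rows; each row is the pose to reach, as a shift and turn from the pose commanded when the call began, along the tool's axes at that moment; what a row does not reach only later rows make up. A row lasts 1/8 s, in which the tool goes at most 62.5 mm and 10.7 degrees, less where a joint would pass 70% of its speed; a pose out of reach is approached as far as the arm can. A call with a gripper value outside its range is refused whole. "hand" is the opening, from 0 (shut) to 1 (fully open), set as the call begins (left out, the last holds). The fingers move at their own pace and stop on an object; the grip force is fixed at half the most. Time passes only in rows, so rows that repeat a pose let the fingers close. It gives the time, the measured TCP pose, the force and the opening at its end, in the units of the state.
- r.sense(): the state, without advancing time (a new reading comes with each control period).
- r.capture(name): name is "side" or "top"; returns (picture, depth): 420x560x3 uint8, blue, green, red; 420x560 float32, m along the optical axis (not along the pixel's ray), 0 where there is no reading.
- r.get_calibration(name): a dict with "vfov" (degrees; the focal length in pixels is half the picture's height over the tangent of half this angle, whatever the lens; pixels are square), "cx", "cy" (the principal point, pixels), "rvec" (rotation vector, rad) and "tvec" (3), from world to camera coordinates, as OpenCV has them. Camera axes: x right, y down, z forward; pixel columns grow to the right and rows downward; lengths in m; the calibration is good to about 2 mm. A picture is of the moment at which its call begins. get_calibration takes no time and is no camera call.
- r.finish_job(): hands the job in, once; it reports no verdict.
The state is a dict: "time_s": time; "joints": joint angles; "joint_velocities": joint speeds; "effort": joint torques, N m; "tcp_pos": TCP position; "ee_rot": TCP orientation; "wrist_force": force on the tool from outside, world axes, zero at the start; "moment": the same for the moment, N m; "gripper_width": opening from 0.0 (shut) to 1.0 (fully open).
Only numpy, scipy, OpenCV 4.12 (cv2) and the standard library are available. Lean on these libraries where they do the work, as an engineer would, in place of code of your own. Each camera call takes 0.05 s, during which the arm holds its last target.

## Working session

There is one attempt and no reset: what is moved stays moved. The work goes in short steps, Python scripts to look and compute and a tool call to move; the robot and the scene stay as the last step left them, time stands still between calls to the robot, and variables do not carry over. Pictures are saved under pics/ and viewed, and the job is handed in when it is done.

Besides the shell and the picture viewer there is one more tool, called after ">>>" by a JSON object that holds its "fn" and its "kwargs". play_rows: Moves the arm, as the interface text tells. Its arguments: {"type":"object","properties":{"plan":{"type":"array","items":{"type":"array","items":{"type":"array","items":{"type":"number"}}}},"hand":{"type":"number"}},"required":["plan"]}

```bash
ls; mkdir -p pics; cat > h.py <<'E'
import numpy as np,cv2
from station import r
def cal(n):
    c=r.get_calibration(n); f=210/np.tan(np.radians(c['vfov'])/2)
    R,_=cv2.Rodrigues(np.array(c['rvec'],float)); return f,c['cx'],c['cy'],R,np.array(c['tvec'],float).ravel(),c
def cloud(n,d):
    f,cx,cy,R,t,_=cal(n); v,u=np.mgrid[0:420,0:560]
    P=np.stack([(u-cx)/f*d,(v-cy)/f*d,d],-1)
    return (P-t)@R
def proj(n,p):
    f,cx,cy,R,t,_=cal(n); q=R@np.asarray(p)+t; return q[0]/q[2]*f+cx,q[1]/q[2]*f+cy
E
python3 - <<'E'
from h import *
print(r.sense())
for n in('side','top'):
    im,d=r.capture(n); cv2.imwrite(f'pics/{n}0.png',im); np.save(f'pics/{n}0.npy',d); print(n,r.get_calibration(n),(d>0).mean(),d[d>0].min(),d.max())
E
```

```text
pics
{'time_s': 0.0, 'joints': array([ 9.01023740e+01,  2.20909133e+01,  3.76690017e-01, -2.68850634e-02,
       -6.84111977e+01, -1.48147635e+01]), 'joint_velocities': array([-0.08073644,  0.04062116, -0.01883743,  0.07283481,  0.01750476,
       -0.01857087]), 'effort': array([-3.87525124e-04, -3.90666997e+01,  1.87405872e+01,  4.21982959e+00,
        1.10755194e-02, -1.91573922e-04]), 'tcp_pos': array([0.15858749, 0.60390121, 0.22144236]), 'ee_rot': array([[-4.32403564e-04, -2.54134065e-01, -9.67168905e-01],
       [-2.18974553e-03, -9.67166436e-01,  2.54134395e-01],
       [-9.99997509e-01,  2.22774241e-03, -1.38282719e-04]]), 'wrist_force': array([-0.11113593, -0.68368827, -0.19725902]), 'moment': array([-0.0288277 ,  0.01175857, -0.00162319]), 'gripper_width': 1.0038209935433862}
side {'vfov': 44.83580551988305, 'cx': 279.77810596821615, 'cy': 215.0515359604375, 'rvec': array([ 2.37183353, -0.44628869,  0.1512612 ]), 'tvec': array([-0.57350922,  0.12777114,  1.33363871])} 0.9957780612244898 0.8509509 3.8286483
top {'vfov': 57.646181209477504, 'cx': 282.03255248717284, 'cy': 210.83325187638994, 'rvec': array([ 2.17946983, -2.14960136,  0.08211075]), 'tvec': array([-0.10599542,  0.57518533,  1.06127473])} 0.9960076530612245 0.86274636 2.0068512
```

View pics/side0.png

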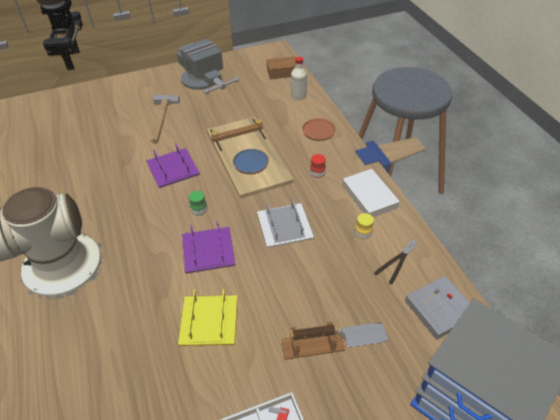

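View pics/top0.png

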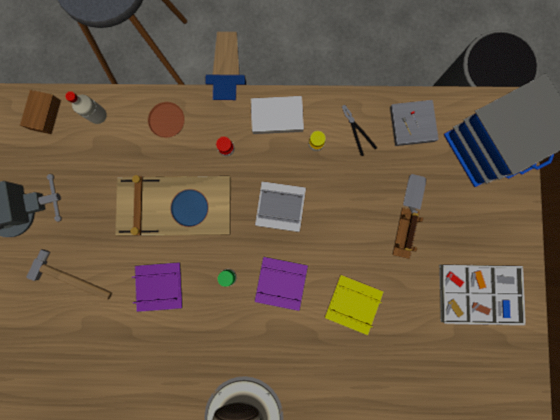

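```bash
python3 - <<'E'
from h import *
for n in('side','top'):
    d=np.load(f'pics/{n}0.npy');W=cloud(n,d)
    print(n,proj(n,[0,0,0]),proj(n,[.159,.604,.22]),'cam',-cal(n)[3].T@cal(n)[4])
    pts={'side':{'dish':(251,161),'fence':(238,129),'stand':(285,222),'red':(318,160),'green':(198,196),'yel':(365,220),'rest':(312,346),'blade':(365,335),'handle':(313,331)},
     'top':{'dish':(190,208),'fence':(138,206),'stand':(281,206),'red':(224,145),'green':(226,278),'yel':(317,139),'rest':(410,232),'blade':(415,190),'handle':(403,232)}}[n]
    for k,(u,v) in pts.items(): print(k,W[v,u].round(4))
im=cv2.imread('pics/top0.png');cv2.imwrite('pics/c1.png',cv2.resize(im[160:270,370:450],None,fx=5,fy=5,interpolation=cv2.INTER_CUBIC))
cv2.imwrite('pics/c2.png',cv2.resize(im[160:260,105:315],None,fx=3.8,fy=3.8,interpolation=cv2.INTER_CUBIC))
im=cv2.imread('pics/side0.png');cv2.imwrite('pics/c3.png',cv2.resize(im[300:375,270:400],None,fx=6,fy=6,interpolation=cv2.INTER_CUBIC))
E
```

```text
side (np.float64(60.87102283321295), np.float64(263.82147293565373)) (np.float64(72.96492735628803), np.float64(61.04936015736885)) cam [ 0.26450774 -0.95614573  1.06754461]
dish [0.5869 0.1747 0.0177]
fence [0.5922 0.3174 0.0352]
stand [ 0.5956 -0.0895  0.0095]
red [0.76   0.0619 0.0575]
green [0.3908 0.0458 0.0615]
yel [ 0.7797 -0.1999  0.0567]
rest [ 0.5154 -0.462   0.0123]
blade [ 0.6384 -0.4825  0.0155]
handle [ 0.5189 -0.4551  0.0664]
top (np.float64(243.91761615534978), np.float64(417.6643700556706)) (np.float64(-30.532127780775284), np.float64(381.5045862120412)) cam [ 0.47468312 -0.11848926  1.1086088 ]
dish [0.5818 0.1668 0.0216]
fence [0.5841 0.3118 0.0362]
stand [ 0.5921 -0.0946  0.0102]
red [0.7572 0.0672 0.0605]
green [0.3876 0.0516 0.0573]
yel [ 0.778  -0.1941  0.0568]
rest [ 0.5197 -0.4472  0.0654]
blade [ 0.6434 -0.4808  0.0108]
handle [ 0.5217 -0.4441  0.0121]
```

View pics/c1.png

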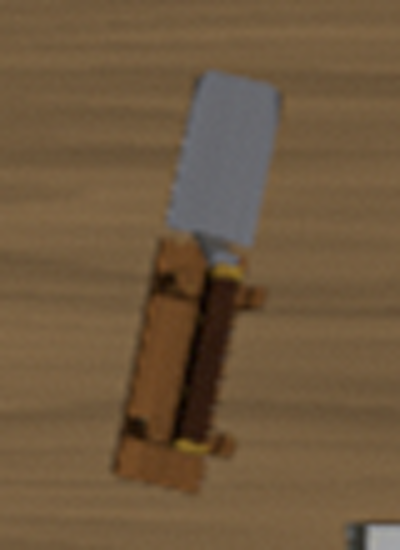

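View pics/c2.png

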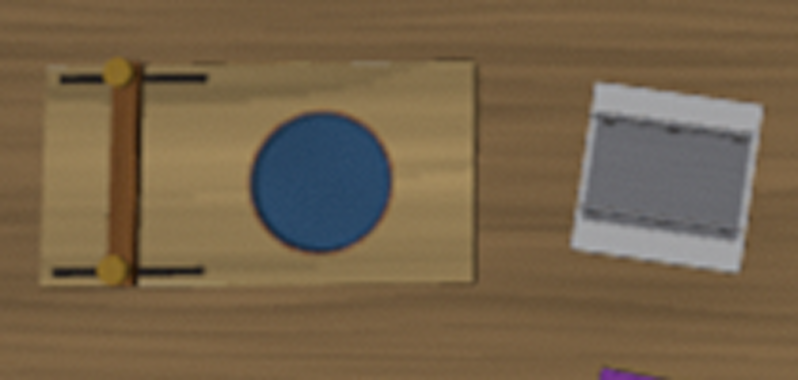

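View pics/c3.png

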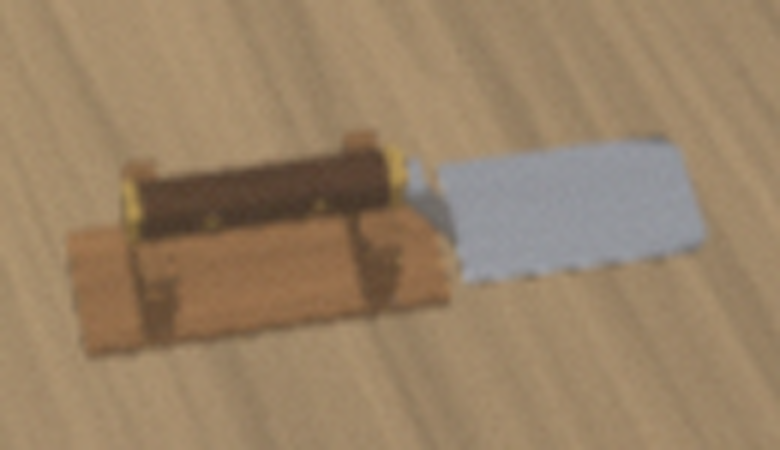

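```bash
cat > m.py <<'E'
from h import *
def load(n,i=0): return cv2.imread(f'pics/{n}{i}.png'),np.load(f'pics/{n}{i}.npy')
def rect(n,mask,z):
    f,cx,cy,R,t,_=cal(n); C=-R.T@t
    cs,_=cv2.findContours(mask.astype(np.uint8),cv2.RETR_EXTERNAL,cv2.CHAIN_APPROX_NONE); c=max(cs,key=cv2.contourArea)[:,0,:].astype(float)
    D=np.stack([(c[:,0]-cx)/f,(c[:,1]-cy)/f,np.ones(len(c))],-1)@R
    return C[:2]+D[:,:2]*((z-C[2])/D[:,2])[:,None]
E
python3 - <<'E'
from m import *
for n in('side','top'):
    im,d=load(n);W=cloud(n,d);x,y,z=W[...,0],W[...,1],W[...,2]
    hsv=cv2.cvtColor(im,cv2.COLOR_BGR2HSV);H,S,V=[hsv[...,k].astype(int) for k in range(3)]
    box=lambda a,b,c,e:(x>a)&(x<b)&(y>c)&(y<e)
    # dish
    m=box(.5,.67,.08,.26)&(H>95)&(H<125)&(S>80)
    p=rect(n,m,.030);(c,rr)=cv2.minEnclosingCircle(p.astype(np.float32));A=np.c_[2*p,np.ones(len(p))];s=np.linalg.lstsq(A,(p**2).sum(1),rcond=None)[0]
    print(n,'dish',s[:2],np.sqrt(s[2]+s[0]**2+s[1]**2),c,rr)
    # board
    m=box(.4,.8,-.03,.4)&(z>.012)&(z<.024)
    q=W[m];print('board z',np.median(q[:,2]),cv2.minAreaRect(q[:,:2].astype(np.float32)))
    q=W[box(.52,.66,.22,.4)&(z>.028)&(z<.038)];print('fence',len(q),cv2.minAreaRect(q[:,:2].astype(np.float32)),np.median(q[:,2]))
    # stand
    m=box(.48,.7,-.18,0)&(S<60)&(V>60)
    p=rect(n,m,.010);print('slab',cv2.minAreaRect(p.astype(np.float32)))
    q=W[box(.5,.69,-.18,0)&(z>.035)&(z<.055)];print('rails',len(q),q.round(3)[:60:3].tolist())
    m=box(.4,.6,-.53,-.38)&(z>.052)&(z<.085)&(V<100); q=W[m];print('handle',len(q),cv2.minAreaRect(q[:,:2].astype(np.float32)),np.percentile(q[:,2],[5,50,95]))
    m=box(.56,.72,-.53,-.4)&(S<80)&(z<.05)&(z>.004); q=W[m];print('blade',len(q),cv2.minAreaRect(q[:,:2].astype(np.float32)))
    a=np.c_[q[:,:2]-q[:,:2].mean(0),np.ones(len(q))];s=np.linalg.lstsq(a,q[:,2],rcond=None);print(s[0],q.mean(0),np.sqrt(s[1]/len(q)))
    m=box(.4,.62,-.56,-.38)&(z>.006)&(z<.014)&(S>60)&(H>3)&(H<14); q=W[m];print('restbase',len(q),cv2.minAreaRect(q[:,:2].astype(np.float32)))
E
```

```text
side dish [0.58209008 0.16330382] 0.045458112666593886 (0.5820639729499817, 0.16356942057609558) 0.048491086810827255
board z 0.01763865473834124 ((0.5990630984306335, 0.2078368067741394), (0.39669424295425415, 0.3522993326187134), 0.0650712177157402)
fence 199 ((0.5900920629501343, 0.31195923686027527), (0.03228757157921791, 0.13623863458633423), 89.99457550048828) 0.03266719477733307
slab ((0.5927781462669373, -0.08433923870325089), (0.16282644867897034, 0.1335391104221344), 82.40271759033203)
rails 145 [[0.633, -0.04, 0.043], [0.63, -0.048, 0.044], [0.631, -0.052, 0.043], [0.566, -0.027, 0.04], [0.562, -0.031, 0.042], [0.63, -0.063, 0.046], [0.63, -0.064, 0.044], [0.563, -0.045, 0.047], [0.561, -0.043, 0.042], [0.63, -0.069, 0.04], [0.628, -0.069, 0.037], [0.559, -0.057, 0.048], [0.628, -0.082, 0.045], [0.626, -0.079, 0.04], [0.559, -0.065, 0.049], [0.629, -0.086, 0.042], [0.625, -0.09, 0.043], [0.56, -0.069, 0.044], [0.557, -0.068, 0.04], [0.624, -0.099, 0.045]]
handle 371 ((0.5197576284408569, -0.45485371351242065), (0.018400156870484352, 0.09233503043651581), 76.54002380371094)
[... 1118 characters left out ...]
 0.044], [0.628, -0.089, 0.046], [0.628, -0.098, 0.048], [0.629, -0.106, 0.042], [0.626, -0.1, 0.043], [0.626, -0.109, 0.043], [0.625, -0.117, 0.045], [0.626, -0.126, 0.043], [0.623, -0.117, 0.041], [0.622, -0.126, 0.05]]
handle 284 ((0.5269729495048523, -0.4542470872402191), (0.04753849655389786, 0.10826648771762848), 76.6124267578125) [0.05333377 0.06643996 0.07033439]
blade 586 ((0.6324519515037537, -0.47853830456733704), (0.05197541415691376, 0.11366979777812958), 77.8215560913086)
[-0.05072972  0.02336971  0.01508692] [ 0.63843168 -0.4785402   0.01508692] [0.00371339]
restbase 25 ((0.5212008953094482, -0.45235928893089294), (0.045849960297346115, 0.13429832458496094), 77.39151763916016)
```

```bash
python3 - <<'E'
from m import *
for n,b in(('side',(285,345,318,345)),('top',(395,425,205,262))):
    im,d=load(n);W=cloud(n,d);hsv=cv2.cvtColor(im,cv2.COLOR_BGR2HSV);V=hsv[...,2]
    m=np.zeros(V.shape,bool);m[b[2]:b[3],b[0]:b[1]]=True
    bl=im[...,0].astype(int);
    m2=m&(V<88)&(hsv[...,1]>80)
    print(n,m2.sum())
    o=im.copy();o[m2]=(0,255,0)
    p=rect(n,m2,.069);print(cv2.minAreaRect(p.astype(np.float32)))
    # blade by color
    B={'side':(335,395,318,352),'top':(398,430,170,212)}[n]
    m=np.zeros(V.shape,bool);m[B[2]:B[3],B[0]:B[1]]=True
    m=m&(hsv[...,1]<55)&(V>95);p=rect(n,m,.014);print('blade',m.sum(),cv2.minAreaRect(p.astype(np.float32)))
    e=cv2.erode(m.astype(np.uint8),np.ones((5,5)))>0;q=W[e];u=np.array([np.cos(np.radians(-12.5)),np.sin(np.radians(-12.5))])
    a=np.c_[(q[:,:2]-[.59,-.47])@u,np.ones(len(q))];s=np.linalg.lstsq(a,q[:,2],rcond=None);print('slope deg',np.degrees(np.arctan(s[0])),s[0],len(q),np.sqrt(s[1]/len(q)))
    o[m]=(255,0,255);y0,x0=(300,270) if n=='side' else (160,370)
    cv2.imwrite(f'pics/d{n}.png',cv2.resize(o[y0:y0+110,x0:x0+130],None,fx=4,fy=4,interpolation=0))
i=[cv2.imread(f'pics/d{n}.png') for n in('side','top')];cv2.imwrite('pics/d.png',cv2.resize(np.hstack(i),(800,338)))
E
```

```text
side 174
((0.5171390175819397, -0.4631848633289337), (0.014177088625729084, 0.088944211602211), 75.7389144897461)
blade 898 ((0.6342216730117798, -0.4779967963695526), (0.05423928052186966, 0.10988985002040863), 74.70833587646484)
slope deg [-47.51148937   4.068689  ] [-1.09174794  0.07113162] 605 [0.05152262]
top 408
((0.5252242684364319, -0.44090893864631653), (0.05895934998989105, 0.10846539586782455), 78.03734588623047)
blade 568 ((0.6404812932014465, -0.47849416732788086), (0.05121868476271629, 0.09505631029605865), 76.60753631591797)
slope deg [-47.68002936   4.13084612] [-1.09821642  0.07222204] 349 [0.05094021]
```

View pics/d.png

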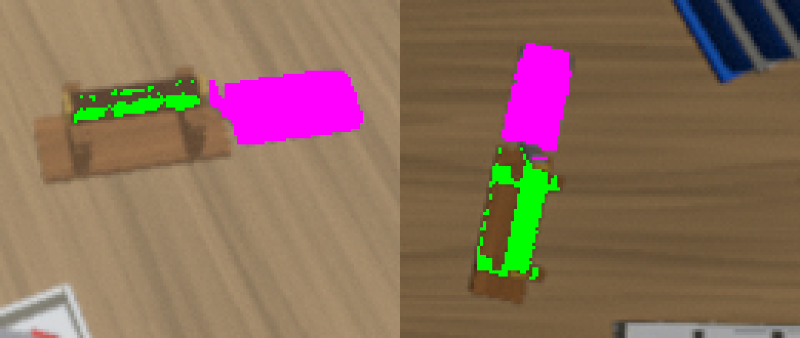

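```bash
python3 - <<'E'
from m import *
u=np.array([np.cos(np.radians(-12.8)),np.sin(np.radians(-12.8))])
for n,B in(('side',(340,395,318,352)),('top',(398,430,170,206))):
    im,d=load(n);W=cloud(n,d);hsv=cv2.cvtColor(im,cv2.COLOR_BGR2HSV);V=hsv[...,2]
    m=np.zeros(V.shape,bool);m[B[2]:B[3],B[0]:B[1]]=True
    m=m&(hsv[...,1]<55)&(V>95)
    for k in(1,5):
        e=(cv2.erode(m.astype(np.uint8),np.ones((k,k)))>0)&(d>0.5);q=W[e];q=q[(q[:,2]>-.01)&(q[:,2]<.05)]
        s=(q[:,:2]-[.59,-.468])@u
        a=np.c_[s,np.ones(len(q))];c=np.linalg.lstsq(a,q[:,2],rcond=None);print(n,'slope deg',np.degrees(np.arctan(c[0][0])),'z0',c[0][1],s.min(),s.max(),len(q),np.sqrt(c[1]/len(q)))
    # handle by corners
f={'top':[(414.8-3.2+0,216),(418,216),(405.6,249),(412,249)]}
# handle corners in c1 crop: far brass end approx (242,270),(212,270); near (210,445),(173,445)
for n,pts in(('top',[(210,268),(242,272),(208,447),(175,443)]),):
    fq,cx,cy,R,t,_=cal(n);C=-R.T@t
    for p in pts:
        uu,vv=370+p[0]/5-.4,160+p[1]/5-.4
        D=np.array([(uu-cx)/fq,(vv-cy)/fq,1])@R;print(n,(C+D*(.069-C[2])/D[2]).round(4),(C+D*(.057-C[2])/D[2]).round(4))
# side crop corners top face: near-left... (125,183) (145,240) ; right (385,150),(405,205)
n='side';fq,cx,cy,R,t,_=cal(n);C=-R.T@t
for p in[(122,185),(140,238),(388,150),(405,203)]:
        uu,vv=270+p[0]/6-.4,300+p[1]/6-.4
        D=np.array([(uu-cx)/fq,(vv-cy)/fq,1])@R;print(n,(C+D*(.069-C[2])/D[2]).round(4),(C+D*(.045-C[2])/D[2]).round(4))
E
```

```text
side slope deg -2.825219724674619 z0 0.01696853487132724 -0.010444047816792422 0.10497463008299046 877 [0.00461372]
side slope deg -0.7660029659010644 z0 0.01569702454818822 0.001983938105440269 0.0939214539192148 603 [0.00199288]
top slope deg -0.3841084964574301 z0 0.014458812263931713 0.0042785330035742045 0.09941798995957352 538 [0.00323809]
top slope deg -0.7701894013523989 z0 0.01531821687076136 0.010590965826283185 0.0920677239046349 339 [0.00194864]
top [ 0.5707 -0.4513  0.069 ] [ 0.5718 -0.4551  0.057 ]
top [ 0.5687 -0.4685  0.069 ] [ 0.5698 -0.4725  0.057 ]
top [ 0.4738 -0.4485  0.069 ] [ 0.4738 -0.4523  0.057 ]
top [ 0.4756 -0.4309  0.069 ] [ 0.4757 -0.4345  0.057 ]
side [ 0.4718 -0.4366  0.069 ] [ 0.4768 -0.4241  0.045 ]
side [ 0.4699 -0.4588  0.069 ] [ 0.4748 -0.4469  0.045 ]
side [ 0.5682 -0.4591  0.069 ] [ 0.5755 -0.4471  0.045 ]
side [ 0.5647 -0.481   0.069 ] [ 0.5719 -0.4696  0.045 ]
```

```bash
cat > p.py <<'E'
import sys,json,os
from h import *
from scipy.spatial.transform import Rotation as Ro, Slerp
F='cmd.json'
def mk(yaw,pitch=0):
    # pitch>0: nose up (deg)
    u=np.array([np.cos(np.radians(yaw)),np.sin(np.radians(yaw)),0]);x=np.array([0,0,-1.]);y=np.cross(u,x)
    R=np.stack([x,y,u],1)
    # nose-up: rotate about world axis u x zhat... z axis gets +z comp
    ax=np.cross(u,[0,0,1]); return Ro.from_rotvec(ax*np.radians(pitch)).as_matrix()@R
def get():
    s=json.load(open(F));return np.array(s['p']),np.array(s['R'])
def put(p,R): json.dump({'p':list(map(float,p)),'R':np.asarray(R).tolist()},open(F,'w'))
def plan(goal,R1,n=5,long=None):
    """n progressive rows, print, and store the end as commanded"""
    p,R=get();goal=np.array(goal,float)
    rv=Ro.from_matrix(R.T@R1).as_rotvec(degrees=True)/10
    if long is not None: rv=np.array(long)
    sh=R.T@(goal-p)*100
    rows=[[round(float(v),2) for v in np.r_[sh*k/n,rv*k/n]] for k in range(1,n+1)]
    print(json.dumps(rows), 'per row mm',np.linalg.norm(sh)*10/n,'deg',np.linalg.norm(rv)*10/n)
    e=np.array(rows[-1]);put(p+R@e[:3]/100,R@Ro.from_rotvec(e[3:]*10,degrees=True).as_matrix())
def st():
    s=r.sense();p,R=get();print('t',s['time_s'],'tcp',s['tcp_pos'].round(4),'err mm',((s['tcp_pos']-p)*1000).round(2),'rot err',Ro.from_matrix(R.T@s['ee_rot']).as_rotvec(degrees=True).round(2),'F',s['wrist_force'].round(2),'M',s['moment'].round(3),'w',round(s['gripper_width'],3),'j',s['joints'].round(1))
    return s
E
python3 - <<'E'
from p import *
put([.159,.604,.223],mk(165.3)); st()
a=165.3
plan([.33,.35,.223],None if 0 else mk(a-50),5,[5,0,0])
plan([.50,.10,.223],mk(a-100),5,[5,0,0])
plan([.53,-.18,.20],mk(a-150),5,[5,0,0])
plan([.5385,-.457,.16],mk(-12.7),5,[2.8,0,0])
print(get())
E
```

```text
t 0.1 tcp [0.1586 0.604  0.2216] err mm [-0.4  -0.01 -1.44] rot err [0.02 0.01 0.11] F [-0.4   0.66 -0.57] M [-0.019  0.04  -0.02 ] w 0.998 j [ 90.1  22.1   0.4  -0.  -68.4 -14.8]
[[0.0, 4.05, -4.6, 1.0, 0.0, 0.0], [0.0, 8.09, -9.19, 2.0, 0.0, 0.0], [0.0, 12.14, -13.79, 3.0, 0.0, 0.0], [0.0, 16.18, -18.39, 4.0, 0.0, 0.0], [0.0, 20.23, -22.99, 5.0, 0.0, 0.0]] per row mm 61.23952971733208 deg 10.0
[[0.0, -0.94, -5.97, 1.0, 0.0, 0.0], [0.0, -1.87, -11.95, 2.0, 0.0, 0.0], [0.0, -2.81, -17.92, 3.0, 0.0, 0.0], [0.0, -3.75, -23.89, 4.0, 0.0, 0.0], [0.0, -4.68, -29.86, 5.0, 0.0, 0.0]] per row mm 60.45756221488885 deg 10.0
[[0.46, -2.89, -4.84, 1.0, 0.0, 0.0], [0.92, -5.77, -9.67, 2.0, 0.0, 0.0], [1.38, -8.66, -14.51, 3.0, 0.0, 0.0], [1.84, -11.54, -19.35, 4.0, 0.0, 0.0], [2.3, -14.43, -24.19, 5.0, 0.0, 0.0]] per row mm 56.5136807279347 deg 10.0
[[0.8, -5.39, -1.3, 0.56, 0.0, 0.0], [1.6, -10.78, -2.59, 1.12, 0.0, 0.0], [2.4, -16.16, -3.89, 1.68, 0.0, 0.0], [3.2, -21.55, -5.19, 2.24, 0.0, 0.0], [4.0, -26.94, -6.49, 2.8, 0.0, 0.0]] per row mm 55.99223327407096 deg 5.6
(array([ 0.53846305, -0.4570194 ,  0.16      ]), array([[ 0.        ,  0.2198462 ,  0.97553454],
       [ 0.        ,  0.97553454, -0.2198462 ],
       [-1.        ,  0.        ,  0.        ]]))
```

>>> {"fn": "play_rows", "kwargs": {"plan": [[[0,4.05,-4.6,1,0,0],[0,8.09,-9.19,2,0,0],[0,12.14,-13.79,3,0,0],[0,16.18,-18.39,4,0,0],[0,20.23,-22.99,5,0,0]]], "hand": 1}}

```text
time_s: 0.72
tcp_pos: [0.3303, 0.3485, 0.2224]
ee_rot: [[-0.0, -0.906, -0.422], [-0.0, -0.422, 0.906], [-1.0, 0.0, -0.0]]
wrist_force: [0.8, -0.1, 0.1]
gripper_width: 1.0
```

>>> {"fn": "play_rows", "kwargs": {"plan": [[[0,-0.94,-5.97,1,0,0],[0,-1.87,-11.95,2,0,0],[0,-2.81,-17.92,3,0,0],[0,-3.75,-23.89,4,0,0],[0,-4.68,-29.86,5,0,0]]]}}

```text
time_s: 1.35
tcp_pos: [0.5002, 0.0986, 0.2224]
ee_rot: [[-0.0, -0.906, 0.423], [0.0, 0.423, 0.906], [-1.0, 0.0, 0.0]]
wrist_force: [1.4, 0.1, 0.4]
gripper_width: 1.0
```

>>> {"fn": "play_rows", "kwargs": {"plan": [[[0.46,-2.89,-4.84,1,0,0],[0.92,-5.77,-9.67,2,0,0],[1.38,-8.66,-14.51,3,0,0],[1.84,-11.54,-19.35,4,0,0],[2.3,-14.43,-24.19,5,0,0]]]}}

```text
time_s: 1.98
tcp_pos: [0.5293, -0.1814, 0.1991]
ee_rot: [[-0.0, -0.258, 0.966], [0.0, 0.966, 0.258], [-1.0, 0.0, -0.0]]
wrist_force: [1.0, -0.4, 0.8]
gripper_width: 1.004
```

>>> {"fn": "play_rows", "kwargs": {"plan": [[[0.8,-5.39,-1.3,0.56,0,0],[1.6,-10.78,-2.59,1.12,0,0],[2.4,-16.16,-3.89,1.68,0,0],[3.2,-21.55,-5.19,2.24,0,0],[4.0,-26.94,-6.49,2.8,0,0]]]}}

```text
time_s: 2.6
tcp_pos: [0.5376, -0.4582, 0.1586]
ee_rot: [[-0.001, 0.223, 0.975], [0.001, 0.975, -0.223], [-1.0, 0.0, -0.001]]
wrist_force: [0.8, 0.9, -0.0]
gripper_width: 0.999
```

```bash
python3 - <<'E'
from p import *
st()
for n in('side','top'):
    im,d=r.capture(n); cv2.imwrite(f'pics/{n}1.png',im)
    (y,x)=(250,220) if n=='side' else (130,320)
    cv2.imwrite(f'pics/e{n}.png',cv2.resize(im[y:y+150,x:x+190],None,fx=4,fy=4,interpolation=cv2.INTER_CUBIC))
st()
E
```

```text
t 2.6 tcp [ 0.5376 -0.4582  0.1586] err mm [-0.86 -1.22 -1.41] rot err [0.2  0.05 0.03] F [ 0.84  0.86 -0.03] M [-0.01  -0.241  0.01 ] w 0.999 j [-27.4  32.5   8.4  -0.  -66.  -75.5]
t 2.7 tcp [ 0.5361 -0.4609  0.156 ] err mm [-2.41 -3.87 -4.01] rot err [0.4  0.22 0.04] F [-0.09 -0.54 -0.76] M [ 0.12  -0.138  0.019] w 1.0 j [-27.6  32.7   8.4   0.  -65.9 -75.5]
```

View pics/eside.png

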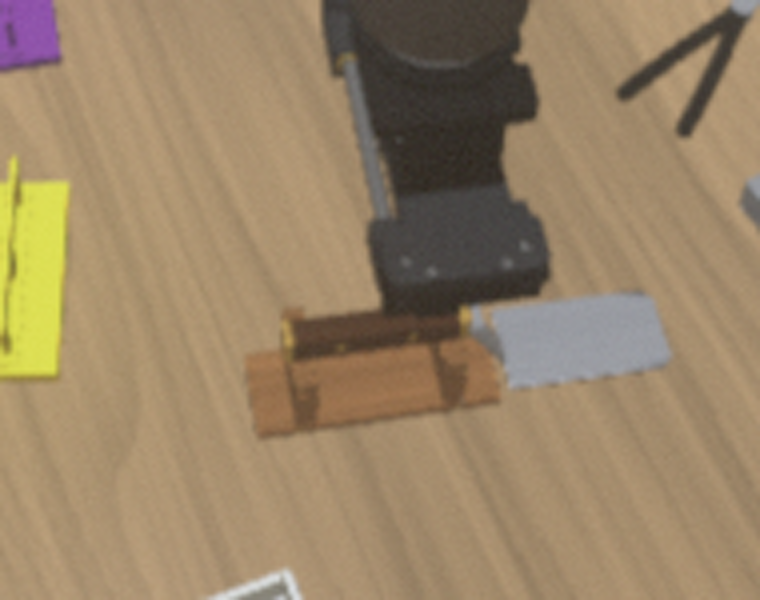

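View pics/etop.png

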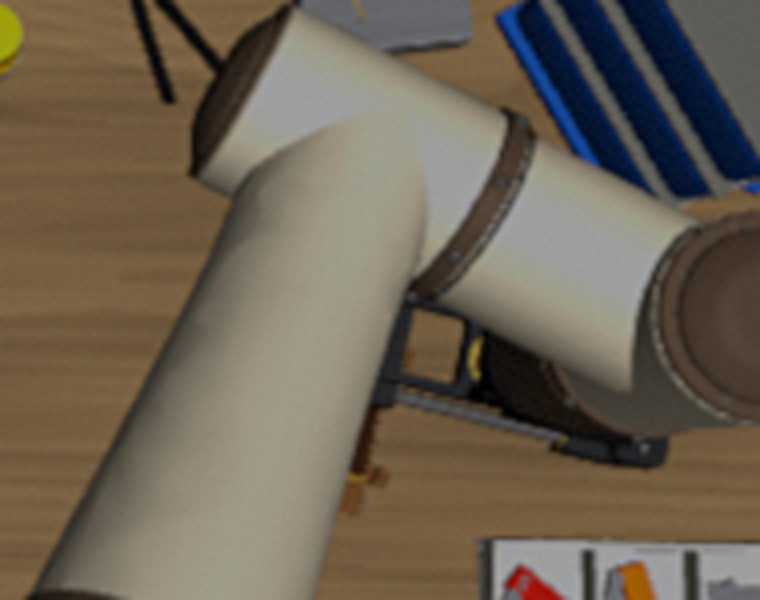

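```bash
python3 - <<'E'
from p import *
plan([.5385,-.457,.08],mk(-12.7),4)
E
```

```text
[[2.0, 0.0, 0.0, 0.0, 0.0, 0.0], [4.0, 0.0, 0.0, 0.0, 0.0, 0.0], [6.0, 0.0, 0.0, 0.0, 0.0, 0.0], [8.0, 0.0, 0.0, 0.0, 0.0, 0.0]] per row mm 20.000002720664444 deg 3.3595455800895873e-15
```

>>> {"fn": "play_rows", "kwargs": {"plan": [[[2,0,0,0,0,0],[4,0,0,0,0,0],[6,0,0,0,0,0],[8,0,0,0,0,0],[8,0,0,0,0,0]]]}}

```text
time_s: 3.32
tcp_pos: [0.5367, -0.4551, 0.0773]
ee_rot: [[-0.004, 0.22, 0.976], [0.003, 0.976, -0.22], [-1.0, 0.002, -0.005]]
wrist_force: [-0.4, 0.2, -0.6]
gripper_width: 1.002
```

```bash
python3 - <<'E'
from p import *
st()
for n in('side','top'):
    im,d=r.capture(n); cv2.imwrite(f'pics/{n}2.png',im)
    (y,x)=(250,220) if n=='side' else (130,320)
    cv2.imwrite(f'pics/f{n}.png',cv2.resize(im[y:y+150,x:x+190],None,fx=4,fy=4,interpolation=cv2.INTER_CUBIC))
st()
E
```

```text
t 3.325 tcp [ 0.5367 -0.4551  0.0773] err mm [-1.74  1.92 -2.69] rot err [-0.02  0.27  0.11] F [-0.36  0.2  -0.59] M [ 0.011 -0.158  0.066] w 1.002 j [-27.2  36.3   3.   -0.  -56.9 -75.5]
t 3.425 tcp [ 0.5382 -0.4564  0.08  ] err mm [-0.26  0.61  0.03] rot err [-0.04 -0.01 -0.02] F [0.22 0.71 0.49] M [ 0.018 -0.154 -0.03 ] w 1.002 j [-27.2  36.2   3.2   0.  -56.9 -75.5]
```

View pics/fside.png

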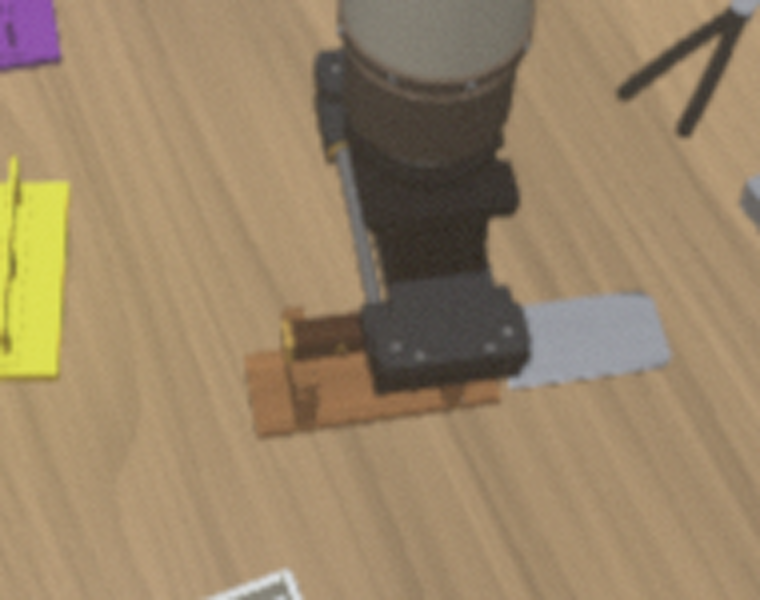

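```bash
python3 - <<'E'
from p import *
p,R=get()
for nm,o in(('tcp',[0,0,0]),('nearfinger tip',[0,-.045,0]),('nf tip edges',[0,-.045,.0095]),('nf edge-',[0,-.045,-.0095]),('near back',[0,-.0585,0]),('far finger',[0,.045,0]),('body c',[-.07,0,0]),('body near',[-.07,-.095,-.037]),('body near',[-.07,-.095,.037])):
    print(nm,[tuple(np.round((np.array(proj(n,p+R@np.array(o)))-o2)*4)) for n,o2 in(('side',(220,250)),('top',(320,130)))])
E
```

```text
tcp [(np.float64(407.0), np.float64(303.0)), (np.float64(381.0), np.float64(379.0))]
nearfinger tip [(np.float64(424.0), np.float64(377.0)), (np.float64(447.0), np.float64(395.0))]
nf tip edges [(np.float64(442.0), np.float64(375.0)), (np.float64(450.0), np.float64(381.0))]
nf edge- [(np.float64(406.0), np.float64(380.0)), (np.float64(445.0), np.float64(409.0))]
near back [(np.float64(429.0), np.float64(400.0)), (np.float64(467.0), np.float64(400.0))]
far finger [(np.float64(391.0), np.float64(232.0)), (np.float64(315.0), np.float64(364.0))]
body c [(np.float64(413.0), np.float64(234.0)), (np.float64(418.0), np.float64(373.0))]
body near [(np.float64(378.0), np.float64(411.0)), (np.float64(557.0), np.float64(466.0))]
body near [(np.float64(527.0), np.float64(390.0)), (np.float64(580.0), np.float64(351.0))]
```

View pics/ftop.png

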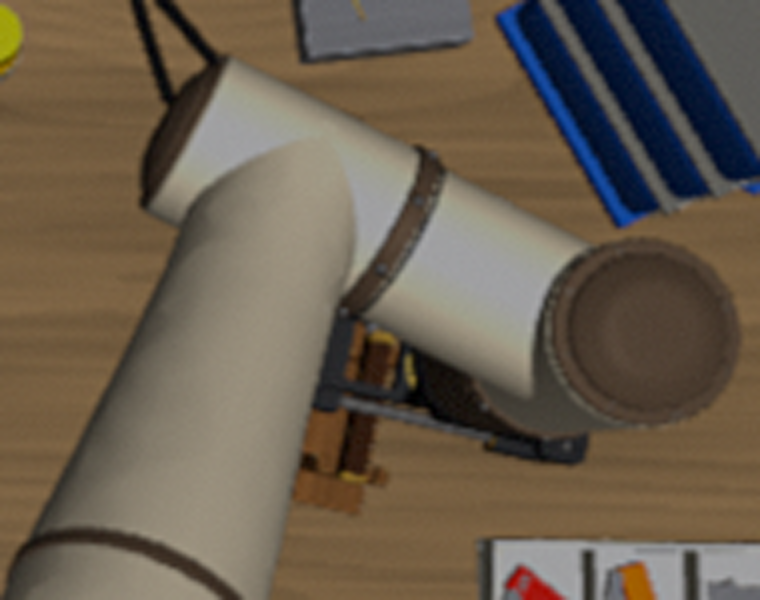

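```bash
python3 - <<'E'
from p import *
plan([.5385,-.457,.038],mk(-12.7),3)
E
```

```text
[[1.4, 0.0, 0.0, 0.0, 0.0, 0.0], [2.8, 0.0, 0.0, 0.0, 0.0, 0.0], [4.2, 0.0, 0.0, 0.0, 0.0, 0.0]] per row mm 14.00000690962276 deg 4.4793941067861164e-15
```

>>> {"fn": "play_rows", "kwargs": {"plan": [[[1.4,0,0,0,0,0],[2.8,0,0,0,0,0],[4.2,0,0,0,0,0],[4.2,0,0,0,0,0],[4.2,0,0,0,0,0]]]}}

```text
time_s: 4.05
tcp_pos: [0.5381, -0.4569, 0.0376]
ee_rot: [[0.0, 0.22, 0.976], [-0.0, 0.976, -0.22], [-1.0, -0.0, 0.0]]
wrist_force: [0.6, -0.1, -0.2]
gripper_width: 1.001
```

>>> {"fn": "play_rows", "kwargs": {"plan": [[[0,0,0,0,0,0],[0,0,0,0,0,0],[0,0,0,0,0,0],[0,0,0,0,0,0],[0,0,0,0,0,0]]], "hand": 0}}

```text
time_s: 4.68
tcp_pos: [0.5379, -0.4566, 0.0376]
ee_rot: [[0.0, 0.22, 0.975], [0.0, 0.975, -0.22], [-1.0, 0.0, 0.0]]
wrist_force: [-0.2, 0.1, -0.4]
gripper_width: 0.517
```

```bash
python3 - <<'E'
from p import *
st()
E
```

```text
t 4.675 tcp [ 0.5379 -0.4566  0.0376] err mm [-0.55  0.4  -0.43] rot err [ 0.02 -0.    0.  ] F [-0.21  0.08 -0.39] M [ 0.021 -0.189  0.012] w 0.517 j [-27.2  38.7   1.1  -0.  -52.4 -75.5]
```

>>> {"fn": "play_rows", "kwargs": {"plan": [[[0,0,0,0,0,0],[0,0,0,0,0,0],[0,0,0,0,0,0],[0,0,0,0,0,0],[0,0,0,0,0,0]]]}}

```text
time_s: 5.3
tcp_pos: [0.5379, -0.4567, 0.0375]
ee_rot: [[0.0, 0.22, 0.975], [-0.0, 0.975, -0.22], [-1.0, -0.0, 0.0]]
wrist_force: [-0.5, -0.2, -0.2]
gripper_width: 0.177
```

>>> {"fn": "play_rows", "kwargs": {"plan": [[[0,0,0,0,0,0],[0,0,0,0,0,0],[0,0,0,0,0,0]]]}}

```text
time_s: 5.68
tcp_pos: [0.5379, -0.4567, 0.0375]
ee_rot: [[0.0, 0.22, 0.975], [-0.0, 0.975, -0.22], [-1.0, -0.0, 0.0]]
wrist_force: [-0.0, -0.3, -0.8]
gripper_width: 0.18
```

```bash
python3 - <<'E'
from p import *
st()
plan([.5385,-.457,.14],mk(-12.7),5)
E
```

```text
t 5.675 tcp [ 0.5379 -0.4567  0.0375] err mm [-0.53  0.36 -0.46] rot err [ 0.01 -0.   -0.  ] F [-0.01 -0.25 -0.81] M [-0.161 -0.184  0.027] w 0.18 j [-27.2  38.7   1.1   0.  -52.4 -75.5]
[[-2.04, 0.0, 0.0, 0.0, 0.0, 0.0], [-4.08, 0.0, 0.0, 0.0, 0.0, 0.0], [-6.12, 0.0, 0.0, 0.0, 0.0, 0.0], [-8.16, 0.0, 0.0, 0.0, 0.0, 0.0], [-10.2, 0.0, 0.0, 0.0, 0.0, 0.0]] per row mm 20.40000170708362 deg 2.68763646407167e-15
```

>>> {"fn": "play_rows", "kwargs": {"plan": [[[-0.5,0,0,0,0,0],[-2,0,0,0,0,0],[-4.5,0,0,0,0,0],[-7.5,0,0,0,0,0],[-10.2,0,0,0,0,0]]]}}

```text
time_s: 6.3
tcp_pos: [0.5381, -0.4566, 0.1417]
ee_rot: [[0.001, 0.22, 0.976], [-0.001, 0.976, -0.22], [-1.0, -0.0, 0.001]]
wrist_force: [-0.2, -0.7, -3.0]
gripper_width: 0.181
```

```bash
python3 - <<'E'
from p import *
for n in('side','top'):
    im,d=r.capture(n); cv2.imwrite(f'pics/{n}3.png',im);np.save(f'pics/{n}3.npy',d)
    (y,x)=(250,250) if n=='side' else (130,320)
    cv2.imwrite(f'pics/g{n}.png',cv2.resize(im[y:y+130,x:x+190],None,fx=4,fy=4,interpolation=cv2.INTER_CUBIC))
st()
E
```

```text
t 6.4 tcp [ 0.5399 -0.458   0.1448] err mm [ 1.47 -1.    4.81] rot err [-0.03 -0.48 -0.2 ] F [ 0.26 -0.69 -1.83] M [-0.008 -0.231  0.05 ] w 0.178 j [-27.2  32.9   7.1   0.1 -63.7 -75.5]
```

View pics/gside.png

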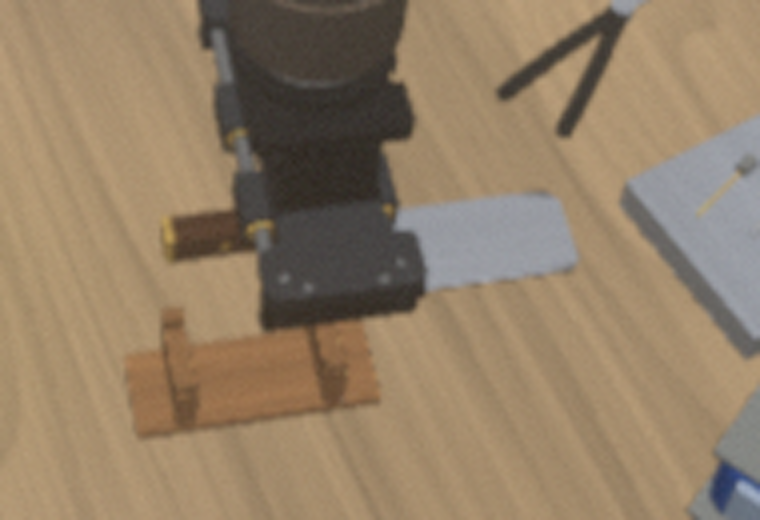

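```bash
python3 - <<'E'
from p import *
n='top';fq,cx,cy,R,t,_=cal(n);C=-R.T@t
def ray(u,v,z):
    D=np.array([(u-cx)/fq,(v-cy)/fq,1])@R;return C+D*(z-C[2])/D[2]
for nm,p,z in(('LT',(50,65),.018),('RT',(475,62),.018),('LB',(40,287),.018),('RB',(475,283),.018),('fence in top',(142,80),.034),('fence in bot',(135,280),.034),('S1',(597,83),.01),('S2',(763,105),.01),('S3',(740,271),.01),('S4',(571,248),.01),('railU l',(595,118),.046),('railU r',(752,135),.046),('railL l',(583,213),.046),('railL r',(738,235),.046)):
    print(nm,ray(105+p[0]/3.8-.4,160+p[1]/3.8-.4,z).round(4))
im,d=load=cv2.imread('pics/top3.png'),np.load('pics/top3.npy')
# side blade slope
u=np.array([np.cos(np.radians(-12.7)),np.sin(np.radians(-12.7))])
for n,B in(('side',(355,395,298,322)),):
    im,d=cv2.imread('pics/side3.png'),np.load('pics/side3.npy');W=cloud(n,d);hsv=cv2.cvtColor(im,cv2.COLOR_BGR2HSV);V=hsv[...,2]
    m=np.zeros(V.shape,bool);m[B[2]:B[3],B[0]:B[1]]=True
    m=m&(hsv[...,1]<55)&(V>95)
    e=(cv2.erode(m.astype(np.uint8),np.ones((3,3)))>0)&(d>.5);q=W[e];s=(q[:,:2]-[.59,-.468])@u
    g=abs(q[:,2]-np.median(q[:,2]))<.008;q=q[g];s=s[g]
    c=np.linalg.lstsq(np.c_[s,np.ones(len(q))],q[:,2],rcond=None);print('slope',np.degrees(np.arctan(c[0][0])),c[0],len(q),s.min(),s.max(),np.sqrt(c[1]/len(q)))
E
```

```text
LT [0.6711 0.3829 0.018 ]
RT [0.6772 0.0558 0.018 ]
LB [0.501  0.3811 0.018 ]
RB [0.5086 0.0512 0.018 ]
fence in top [0.6576 0.3049 0.034 ]
fence in bot [0.5068 0.3027 0.034 ]
S1 [ 0.6634 -0.0372  0.01  ]
S2 [ 0.6479 -0.1646  0.01  ]
S3 [ 0.5208 -0.1484  0.01  ]
S4 [ 0.5364 -0.0199  0.01  ]
railU l [ 0.631  -0.0389  0.046 ]
railU r [ 0.6197 -0.1552  0.046 ]
railL l [ 0.5603 -0.0315  0.046 ]
railL r [ 0.5456 -0.1456  0.046 ]
slope -1.175142332292988 [-0.02051298  0.12048773] 668 0.01628943742160665 0.09710057319054329 [0.00170767]
```

```bash
python3 - <<'E'
from p import *
st()
plan([.555,-.32,.15],mk(22.3),5)
plan([.575,-.18,.15],mk(57.3),5)
plan([.5865,-.0665,.12],mk(91.1),5)
E
```

```text
t 6.4 tcp [ 0.5399 -0.458   0.1448] err mm [ 1.47 -1.    4.81] rot err [-0.03 -0.48 -0.2 ] F [ 0.26 -0.69 -1.83] M [-0.008 -0.231  0.05 ] w 0.178 j [-27.2  32.9   7.1   0.1 -63.7 -75.5]
[[-0.2, 2.75, -0.28, -0.7, 0.0, 0.0], [-0.4, 5.49, -0.56, -1.4, 0.0, 0.0], [-0.6, 8.24, -0.84, -2.1, 0.0, 0.0], [-0.8, 10.98, -1.12, -2.8, 0.0, 0.0], [-1.0, 13.73, -1.4, -3.5, 0.0, 0.0]] per row mm 27.675104589176488 deg 6.999999999999996
[[0.0, 2.44, 1.43, -0.7, 0.0, 0.0], [0.0, 4.88, 2.87, -1.4, 0.0, 0.0], [0.0, 7.32, 4.3, -2.1, 0.0, 0.0], [0.0, 9.75, 5.73, -2.8, 0.0, 0.0], [0.0, 12.19, 7.16, -3.5, 0.0, 0.0]] per row mm 28.28467115657002 deg 6.999999999999996
[[0.6, 1.03, 2.04, -0.68, 0.0, 0.0], [1.2, 2.07, 4.07, -1.35, 0.0, 0.0], [1.8, 3.1, 6.11, -2.03, 0.0, 0.0], [2.4, 4.13, 8.14, -2.7, 0.0, 0.0], [3.0, 5.16, 10.18, -3.38, 0.0, 0.0]] per row mm 23.601681744870298 deg 6.76
```

>>> {"fn": "play_rows", "kwargs": {"plan": [[[-0.2,2.75,-0.28,-0.7,0,0],[-0.4,5.49,-0.56,-1.4,0,0],[-0.6,8.24,-0.84,-2.1,0,0],[-0.8,10.98,-1.12,-2.8,0,0],[-1.0,13.73,-1.4,-3.5,0,0]]]}}

```text
time_s: 7.02
tcp_pos: [0.5539, -0.3183, 0.1486]
ee_rot: [[-0.001, -0.383, 0.924], [0.001, 0.924, 0.383], [-1.0, 0.001, -0.001]]
wrist_force: [-0.6, 0.4, -2.1]
gripper_width: 0.18
```

>>> {"fn": "play_rows", "kwargs": {"plan": [[[0,2.44,1.43,-0.7,0,0],[0,4.88,2.87,-1.4,0,0],[0,7.32,4.3,-2.1,0,0],[0,9.75,5.73,-2.8,0,0],[0,12.19,7.16,-3.5,0,0]]]}}

```text
time_s: 7.65
tcp_pos: [0.5739, -0.1785, 0.1487]
ee_rot: [[-0.001, -0.843, 0.537], [0.001, 0.537, 0.843], [-1.0, 0.002, -0.0]]
wrist_force: [0.3, 0.1, -2.2]
gripper_width: 0.178
```

>>> {"fn": "play_rows", "kwargs": {"plan": [[[0.6,1.03,2.04,-0.68,0,0],[1.2,2.07,4.07,-1.35,0,0],[1.8,3.1,6.11,-2.03,0,0],[2.4,4.13,8.14,-2.7,0,0],[3.0,5.16,10.18,-3.38,0,0]]]}}

```text
time_s: 8.28
tcp_pos: [0.5854, -0.0653, 0.1186]
ee_rot: [[-0.001, -1.0, -0.023], [0.0, -0.023, 1.0], [-1.0, 0.001, 0.0]]
wrist_force: [0.9, 0.0, -2.2]
gripper_width: 0.182
```

>>> {"fn": "play_rows", "kwargs": {"plan": [[[0,0,0,0,0,0],[0,0,0,0,0,0],[0,0,0,0,0,0]]]}}

```text
time_s: 8.65
tcp_pos: [0.586, -0.0668, 0.1196]
ee_rot: [[0.0, -1.0, -0.017], [-0.0, -0.017, 1.0], [-1.0, -0.0, -0.0]]
wrist_force: [0.1, -0.8, -2.5]
gripper_width: 0.183
```

```bash
python3 - <<'E'
from p import *
st()
for n in('side','top'):
    im,d=r.capture(n); cv2.imwrite(f'pics/{n}4.png',im);np.save(f'pics/{n}4.npy',d)
    (y,x)=(100,180) if n=='side' else (130,110)
    cv2.imwrite(f'pics/h{n}.png',cv2.resize(im[y:y+150,x:x+190],None,fx=4,fy=4,interpolation=cv2.INTER_CUBIC))
E
```

```text
t 8.65 tcp [ 0.586  -0.0668  0.1196] err mm [-0.57 -0.32 -0.38] rot err [ 0.1  0.  -0. ] F [ 0.14 -0.81 -2.51] M [ 0.115 -0.012  0.008] w 0.183 j [  9.2  23.9 -12.6   0.  -53.5  -8.2]
```

View pics/hside.png

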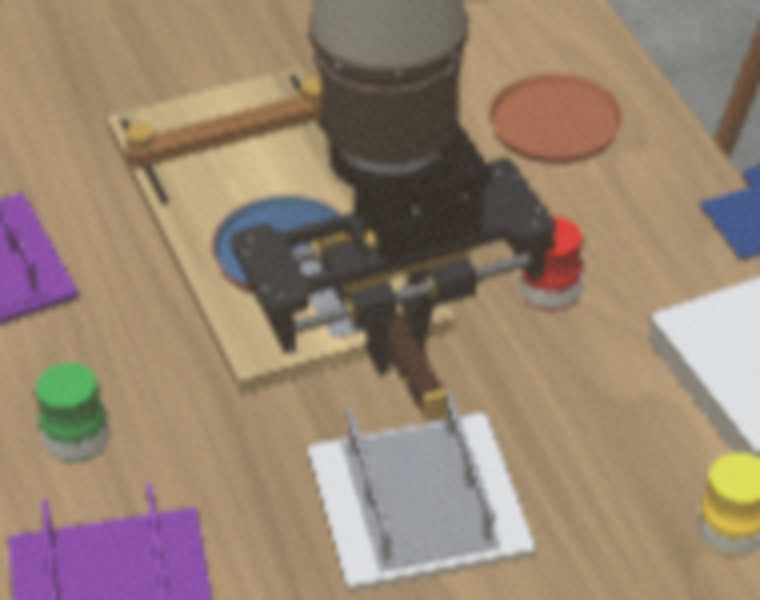

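View pics/htop.png

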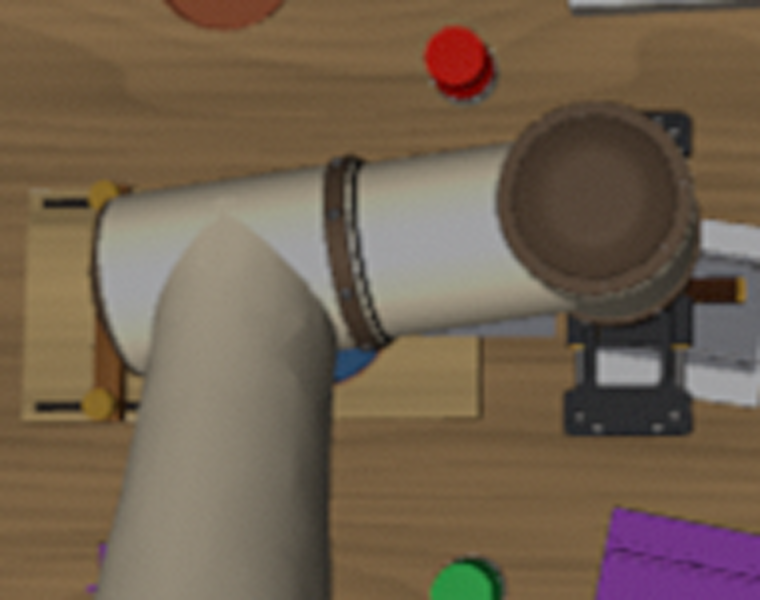

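```bash
python3 - <<'E'
from p import *
plan([.5865,-.0665,.055],mk(91.1),5)
E
```

```text
[[1.3, 0.0, 0.0, 0.0, 0.0, 0.0], [2.6, 0.0, 0.0, 0.0, 0.0, 0.0], [3.9, 0.0, 0.0, 0.0, 0.0, 0.0], [5.2, 0.0, 0.0, 0.0, 0.0, 0.0], [6.5, 0.01, 0.0, 0.0, 0.0, 0.0]] per row mm 13.000004593156893 deg 1.2171057681441544e-15
```

>>> {"fn": "play_rows", "kwargs": {"plan": [[[2.5,0,0,0,0,0],[4.5,0,0,0,0,0],[5.8,0,0,0,0,0],[6.3,0,0,0,0,0],[6.5,0,0,0,0,0]]]}}

```text
time_s: 9.38
tcp_pos: [0.5865, -0.0662, 0.0548]
ee_rot: [[0.001, -1.0, -0.019], [-0.0, -0.019, 1.0], [-1.0, -0.001, -0.0]]
wrist_force: [1.5, -0.3, -2.7]
gripper_width: 0.179
```

>>> {"fn": "play_rows", "kwargs": {"plan": [[[0.1,0,0,0,0,0],[0.2,0,0,0,0,0],[0.3,0,0,0,0,0],[0.3,0,0,0,0,0]]]}}

```text
time_s: 9.88
tcp_pos: [0.5861, -0.0661, 0.0516]
ee_rot: [[0.0, -1.0, -0.019], [0.0, -0.019, 1.0], [-1.0, -0.0, 0.0]]
wrist_force: [0.1, -0.7, -3.2]
gripper_width: 0.178
```

>>> {"fn": "play_rows", "kwargs": {"plan": [[[0.1,0,0,0,0,0],[0.2,0,0,0,0,0],[0.3,0,0,0,0,0],[0.3,0,0,0,0,0]]]}}

```text
time_s: 10.38
tcp_pos: [0.586, -0.0661, 0.0484]
ee_rot: [[-0.0, -1.0, -0.019], [-0.0, -0.019, 1.0], [-1.0, 0.0, -0.0]]
wrist_force: [0.1, -0.4, -1.7]
gripper_width: 0.182
```

```bash
python3 - <<'E'
from p import *
st()
im,d=r.capture('side'); cv2.imwrite(f'pics/side5.png',im)
cv2.imwrite(f'pics/i.png',cv2.resize(im[130:230,220:330],None,fx=6,fy=6,interpolation=cv2.INTER_CUBIC))
st()
E
```

```text
t 10.375 tcp [ 0.586  -0.0661  0.0484] err mm [-0.43  0.37 -6.58] rot err [0.02 0.   0.02] F [ 0.05 -0.36 -1.69] M [ 0.025 -0.076 -0.026] w 0.182 j [  9.3  28.8 -16.7  -0.  -44.5  -8.2]
t 10.425 tcp [ 0.5861 -0.0661  0.0485] err mm [-0.39  0.38 -6.54] rot err [0.01 0.   0.01] F [-1.21  0.49 -3.56] M [ 0.091 -0.071  0.009] w 0.179 j [  9.3  28.8 -16.7  -0.  -44.5  -8.2]
```

View pics/i.png

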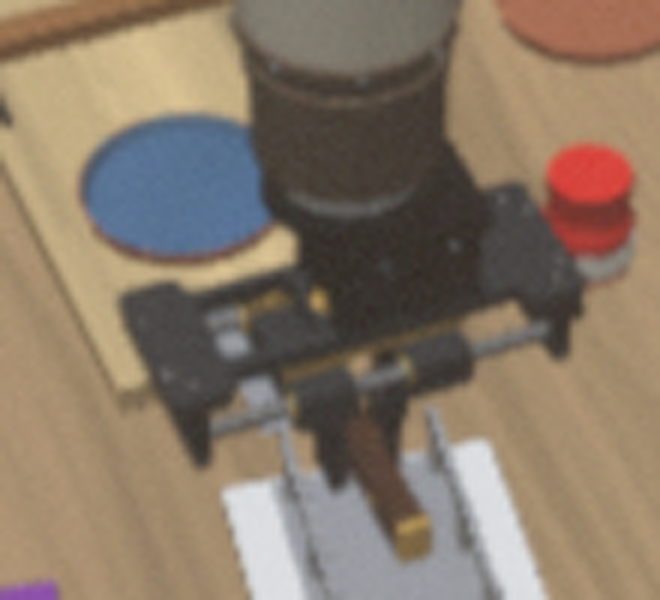

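>>> {"fn": "play_rows", "kwargs": {"plan": [[[0.1,0,0,0,0,0],[0.2,0,0,0,0,0],[0.3,0,0,0,0,0],[0.3,0,0,0,0,0]]]}}

```text
time_s: 10.92
tcp_pos: [0.586, -0.0661, 0.0454]
ee_rot: [[-0.0, -1.0, -0.019], [-0.0, -0.019, 1.0], [-1.0, 0.0, -0.0]]
wrist_force: [0.1, 0.3, -2.0]
gripper_width: 0.178
```

```bash
cat > s.py <<'E'
from p import *
s=r.sense();a=[]
print(s['time_s'],s['tcp_pos'].round(4),'F',s['wrist_force'].round(2),'M',s['moment'].round(3),'w',round(s['gripper_width'],3),'eff',s['effort'][[1,2,4]].round(2))
E
python3 s.py
```

```text
10.925 [ 0.586  -0.0661  0.0454] F [ 0.14  0.31 -2.01] M [ 0.096 -0.044  0.012] w 0.178 eff [-4.156e+01  1.473e+01  3.000e-02]
```

>>> {"fn": "play_rows", "kwargs": {"plan": [[[0.05,0,0,0,0,0],[0.1,0,0,0,0,0],[0.1,0,0,0,0,0]]]}}

```text
time_s: 11.3
tcp_pos: [0.5861, -0.0661, 0.0445]
ee_rot: [[-0.0, -1.0, -0.019], [0.0, -0.019, 1.0], [-1.0, 0.0, 0.0]]
wrist_force: [-0.6, -0.5, -1.6]
gripper_width: 0.179
```

```bash
python3 s.py
```

```text
11.3 [ 0.5861 -0.0661  0.0445] F [-0.61 -0.48 -1.64] M [ 0.041  0.034 -0.013] w 0.179 eff [-4.161e+01  1.471e+01  3.000e-02]
```

>>> {"fn": "play_rows", "kwargs": {"plan": [[[0.05,0,0,0,0,0],[0.1,0,0,0,0,0],[0.1,0,0,0,0,0]]]}}

```text
time_s: 11.68
tcp_pos: [0.5861, -0.0661, 0.0435]
ee_rot: [[-0.0, -1.0, -0.019], [-0.0, -0.019, 1.0], [-1.0, 0.0, -0.0]]
wrist_force: [0.2, 0.3, -2.2]
gripper_width: 0.179
```

```bash
python3 s.py
```

```text
11.675 [ 0.5861 -0.0661  0.0435] F [ 0.2   0.28 -2.17] M [ 0.081 -0.093  0.032] w 0.179 eff [-4.164e+01  1.468e+01  3.000e-02]
```

>>> {"fn": "play_rows", "kwargs": {"plan": [[[0.05,0,0,0,0,0],[0.1,0,0,0,0,0],[0.1,0,0,0,0,0]]]}}

```text
time_s: 12.05
tcp_pos: [0.5861, -0.0661, 0.0425]
ee_rot: [[-0.0, -1.0, -0.019], [-0.0, -0.019, 1.0], [-1.0, 0.0, -0.0]]
wrist_force: [-0.4, 0.2, -1.8]
gripper_width: 0.182
```

```bash
python3 s.py
```

```text
12.05 [ 0.5861 -0.0661  0.0425] F [-0.37  0.25 -1.78] M [ 0.093 -0.01   0.005] w 0.182 eff [-4.167e+01  1.464e+01  3.000e-02]
```

>>> {"fn": "play_rows", "kwargs": {"plan": [[[0.05,0,0,0,0,0],[0.05,0,0,0,0,0]]]}}

```text
time_s: 12.3
tcp_pos: [0.5861, -0.0661, 0.042]
ee_rot: [[-0.0, -1.0, -0.019], [0.0, -0.019, 1.0], [-1.0, 0.0, 0.0]]
wrist_force: [-0.0, -0.8, -1.7]
gripper_width: 0.179
```

```bash
python3 s.py
```

```text
12.3 [ 0.5861 -0.0661  0.042 ] F [-0.02 -0.84 -1.74] M [ 0.043 -0.064 -0.015] w 0.179 eff [-4.169e+01  1.463e+01  3.000e-02]
```

>>> {"fn": "play_rows", "kwargs": {"plan": [[[0.05,0,0,0,0,0],[0.05,0,0,0,0,0]]]}}

```text
time_s: 12.55
tcp_pos: [0.5861, -0.0662, 0.0416]
ee_rot: [[0.0, -1.0, -0.019], [-0.0, -0.019, 1.0], [-1.0, -0.0, -0.0]]
wrist_force: [1.3, -0.3, -2.0]
gripper_width: 0.179
```

```bash
python3 s.py
```

```text
12.55 [ 0.5861 -0.0662  0.0416] F [ 1.31 -0.3  -2.03] M [ 0.094  0.012 -0.003] w 0.179 eff [-4.143e+01  1.449e+01  4.000e-02]
```

```bash
python3 - <<'E'
from p import *
p,R=get();p[2]=.042;put(p,R);st()
plan([p[0],p[1],.0475],mk(91.1),1)
plan([p[0],p[1],.0475],mk(91.1,-1.5),1)
E
```

```text
t 12.55 tcp [ 0.5861 -0.0662  0.0416] err mm [-0.3   0.36 -0.43] rot err [ 0.01  0.   -0.  ] F [ 1.31 -0.3  -2.03] M [ 0.094  0.012 -0.003] w 0.179 j [  9.3  29.3 -17.    0.  -43.7  -8.2]
[[-0.55, 0.0, 0.0, 0.0, 0.0, 0.0]] per row mm 5.499999999999998 deg 6.085528840720772e-15
[[0.0, 0.0, 0.0, 0.0, 0.15, 0.0]] per row mm 0.0 deg 1.5
```

>>> {"fn": "play_rows", "kwargs": {"plan": [[[-0.55,0,0,0,0,0],[-0.55,0,0,0,0.15,0],[-0.55,0,0,0,0.15,0],[-0.55,0,0,0,0.15,0]]]}}

```text
time_s: 13.05
tcp_pos: [0.5861, -0.0661, 0.0472]
ee_rot: [[0.001, -1.0, -0.019], [-0.026, -0.019, 0.999], [-1.0, -0.0, -0.026]]
wrist_force: [-0.7, -0.9, -1.3]
gripper_width: 0.179
```

```bash
python3 s.py
```

```text
13.05 [ 0.5861 -0.0661  0.0472] F [-0.67 -0.85 -1.25] M [ 0.112 -0.027 -0.006] w 0.179 eff [-4.139e+01  1.465e+01  1.000e-02]
```

>>> {"fn": "play_rows", "kwargs": {"plan": [[[0.05,0,0,0,0,0],[0.1,0,0,0,0,0],[0.1,0,0,0,0,0]]]}}

```text
time_s: 13.42
tcp_pos: [0.5861, -0.0662, 0.046]
ee_rot: [[0.0, -1.0, -0.019], [-0.026, -0.019, 0.999], [-1.0, 0.0, -0.026]]
wrist_force: [-0.8, 0.3, -2.1]
gripper_width: 0.179
```

```bash
python3 s.py
```

```text
13.425 [ 0.5861 -0.0662  0.046 ] F [-0.8   0.28 -2.11] M [ 0.144 -0.058 -0.045] w 0.179 eff [-4.140e+01  1.465e+01  1.000e-02]
```

>>> {"fn": "play_rows", "kwargs": {"plan": [[[0.05,0,0,0,0,0],[0.05,0,0,0,0,0]]]}}

```text
time_s: 13.68
tcp_pos: [0.5861, -0.0662, 0.0456]
ee_rot: [[0.001, -1.0, -0.019], [-0.026, -0.019, 0.999], [-1.0, -0.0, -0.026]]
wrist_force: [0.3, -1.1, -2.2]
gripper_width: 0.181
```

```bash
python3 s.py
```

```text
13.675 [ 0.5861 -0.0662  0.0456] F [ 0.25 -1.08 -2.18] M [ 0.173 -0.013 -0.031] w 0.181 eff [-4.115e+01  1.451e+01  2.000e-02]
```

```bash
cat > fwd.py <<'E'
from p import *
import sys
d=float(sys.argv[1])/1000;n=int(sys.argv[2]);dz=float(sys.argv[3])/1000 if len(sys.argv)>3 else 0
st()
p,R=get();u=np.array([np.cos(np.radians(91.1)),np.sin(np.radians(91.1)),0]);plan(p+u*d+[0,0,dz],R,n)
E
python3 - <<'E'
from p import *
p,R=get();p[2]=.046;put(p,R)
E
python3 fwd.py 20 5
```

```text
t 13.675 tcp [ 0.5861 -0.0662  0.0456] err mm [-0.33  0.32 -0.43] rot err [ 0.02 -0.   -0.  ] F [ 0.25 -1.08 -2.18] M [ 0.173 -0.013 -0.031] w 0.181 j [ 10.1  28.9 -17.8   2.2 -43.5 -10.5]
[[-0.01, -0.0, 0.4, 0.0, 0.0, 0.0], [-0.02, -0.0, 0.8, 0.0, 0.0, 0.0], [-0.03, -0.0, 1.2, 0.0, 0.0, 0.0], [-0.04, -0.0, 1.6, 0.0, 0.0, 0.0], [-0.05, -0.0, 2.0, 0.0, 0.0, 0.0]] per row mm 3.999999999999998 deg 0.0
```

>>> {"fn": "play_rows", "kwargs": {"plan": [[[-0.01,0,0.4,0,0,0],[-0.02,0,0.8,0,0,0],[-0.03,0,1.2,0,0,0],[-0.04,0,1.6,0,0,0],[-0.05,0,2.0,0,0,0]]]}}

```text
time_s: 14.3
tcp_pos: [0.5857, -0.0458, 0.0455]
ee_rot: [[0.001, -1.0, -0.019], [-0.026, -0.019, 0.999], [-1.0, -0.0, -0.026]]
wrist_force: [-0.3, -1.1, -1.2]
gripper_width: 0.183
```

```bash
python3 s.py; python3 - <<'E'
from p import *
for n in('side','top'):
    im,d=r.capture(n); cv2.imwrite(f'pics/{n}6.png',im);np.save(f'pics/{n}6.npy',d)
    (y,x)=(90,190) if n=='side' else (130,110)
    cv2.imwrite(f'pics/j{n}.png',cv2.resize(im[y:y+120,x:x+150],None,fx=5,fy=5,interpolation=cv2.INTER_CUBIC))
E
python3 s.py
```

```text
14.3 [ 0.5857 -0.0458  0.0455] F [-0.25 -1.12 -1.2 ] M [ 0.11  -0.04   0.056] w 0.183 eff [-4.098e+01  1.448e+01  1.000e-02]
14.4 [ 0.5858 -0.0456  0.0455] F [-0.14 -0.36 -2.42] M [ 0.274 -0.029 -0.025] w 0.183 eff [-4.107e+01  1.446e+01 -1.000e-02]
```

View pics/jside.png

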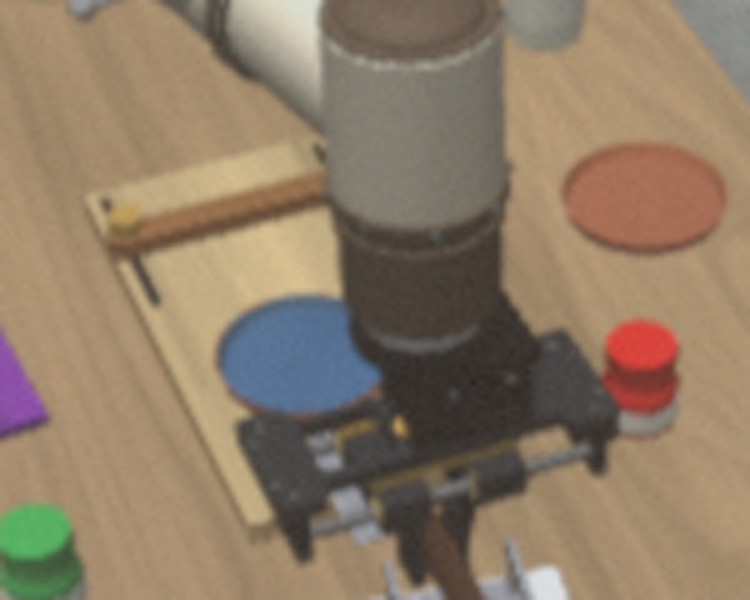

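View pics/jtop.png

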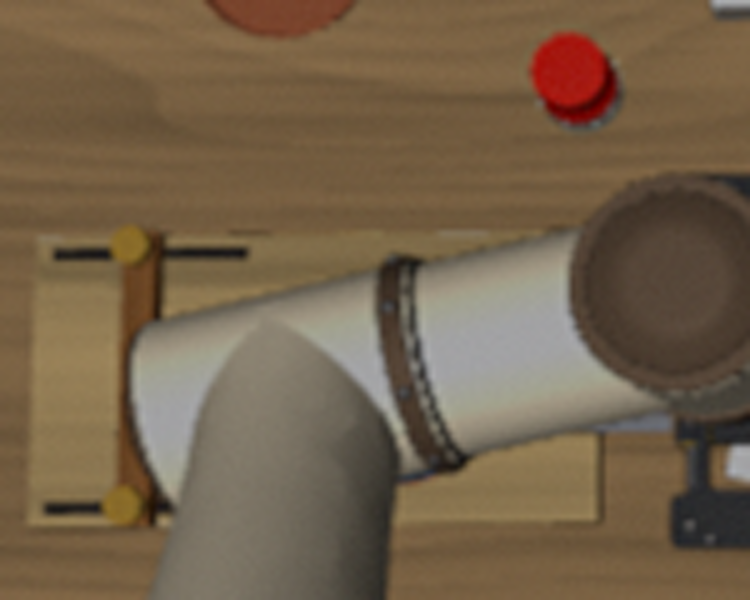

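>>> {"fn": "play_rows", "kwargs": {"plan": [[[-0.01,0,0.3,0,0,0],[-0.02,0,0.6,0,0,0],[-0.02,0,0.9,0,0,0],[-0.03,0,1.2,0,0,0],[-0.04,0,1.5,0,0,0]]]}}

```text
time_s: 15.02
tcp_pos: [0.5854, -0.031, 0.0455]
ee_rot: [[0.0, -1.0, -0.019], [-0.026, -0.019, 0.999], [-1.0, 0.0, -0.026]]
wrist_force: [-0.4, -1.2, -1.6]
gripper_width: 0.185
```

```bash
python3 s.py
```

```text
15.025 [ 0.5854 -0.031   0.0455] F [-0.37 -1.16 -1.61] M [-0.253 -0.019 -0.013] w 0.185 eff [-40.72  14.51   0.09]
```

>>> {"fn": "play_rows", "kwargs": {"plan": [[[-0.01,0,0.3,0,0,0],[-0.02,0,0.6,0,0,0],[-0.02,0,0.9,0,0,0],[-0.03,0,1.2,0,0,0],[-0.04,0,1.5,0,0,0]]]}}

```text
time_s: 15.65
tcp_pos: [0.5851, -0.016, 0.0455]
ee_rot: [[0.0, -1.0, -0.019], [-0.026, -0.019, 0.999], [-1.0, 0.0, -0.026]]
wrist_force: [-1.0, -2.1, -0.9]
gripper_width: 0.181
```

```bash
python3 s.py; python3 - <<'E'
from p import *
for n in('side',):
    im,d=r.capture(n); cv2.imwrite(f'pics/{n}7.png',im)
    (y,x)=(90,190) if n=='side' else (130,110)
    cv2.imwrite(f'pics/k{n}.png',cv2.resize(im[y:y+120,x:x+150],None,fx=5,fy=5,interpolation=cv2.INTER_CUBIC))
E
```

```text
15.65 [ 0.5851 -0.016   0.0455] F [-1.04 -2.14 -0.91] M [-0.14  -0.058 -0.022] w 0.181 eff [-40.69  14.5    0.09]
```

View pics/kside.png

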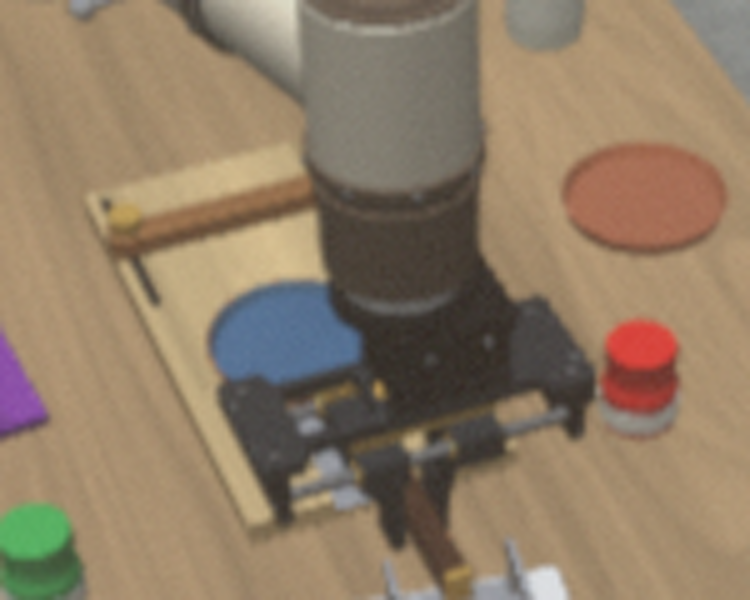

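>>> {"fn": "play_rows", "kwargs": {"plan": [[[-0.01,0,0.4,0,0,0],[-0.02,0,0.8,0,0,0],[-0.03,0,1.2,0,0,0],[-0.04,0,1.6,0,0,0],[-0.05,0,2.0,0,0,0]]]}}

```text
time_s: 16.32
tcp_pos: [0.5848, 0.0041, 0.0455]
ee_rot: [[0.0, -1.0, -0.019], [-0.026, -0.019, 0.999], [-1.0, 0.0, -0.026]]
wrist_force: [-0.4, -0.9, -2.9]
gripper_width: 0.184
```

>>> {"fn": "play_rows", "kwargs": {"plan": [[[-0.01,0,0.4,0,0,0],[-0.02,0,0.8,0,0,0],[-0.03,0,1.2,0,0,0],[-0.04,0,1.6,0,0,0],[-0.05,0,2.0,0,0,0]]]}}

```text
time_s: 16.95
tcp_pos: [0.5844, 0.0241, 0.0455]
ee_rot: [[0.0, -1.0, -0.019], [-0.026, -0.019, 0.999], [-1.0, 0.0, -0.026]]
wrist_force: [-0.8, -0.8, -1.7]
gripper_width: 0.181
```

```bash
python3 s.py; python3 - <<'E'
from p import *
for n in('side',):
    im,d=r.capture(n); cv2.imwrite(f'pics/{n}8.png',im)
    (y,x)=(90,190) if n=='side' else (130,110)
    cv2.imwrite(f'pics/l{n}.png',cv2.resize(im[y:y+120,x:x+150],None,fx=5,fy=5,interpolation=cv2.INTER_CUBIC))
E
```

```text
16.95 [0.5844 0.0241 0.0455] F [-0.83 -0.8  -1.74] M [-0.216 -0.072 -0.006] w 0.181 eff [-40.67  14.52   0.11]
```

View pics/lside.png

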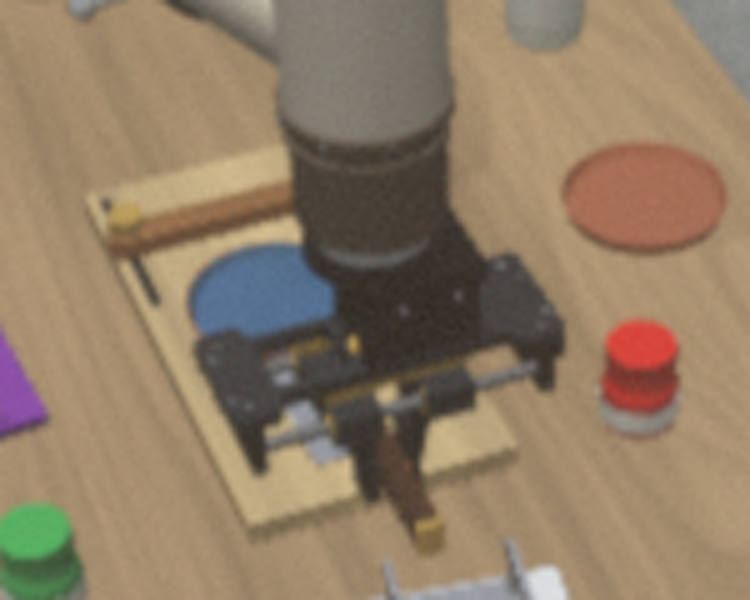

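>>> {"fn": "play_rows", "kwargs": {"plan": [[[-0.01,0,0.35,0,0,0],[-0.02,0,0.7,0,0,0],[-0.03,0,1.0,0,0,0],[-0.03,0,1.3,0,0,0],[-0.04,0,1.6,0,0,0]]]}}

```text
time_s: 17.62
tcp_pos: [0.5841, 0.04, 0.0455]
ee_rot: [[0.001, -1.0, -0.019], [-0.026, -0.019, 0.999], [-1.0, -0.0, -0.026]]
wrist_force: [-0.6, -0.9, -0.7]
gripper_width: 0.181
```

>>> {"fn": "play_rows", "kwargs": {"plan": [[[-0.01,0,0.2,0,0,0],[-0.01,0,0.4,0,0,0],[-0.02,0,0.6,0,0,0],[-0.02,0,0.8,0,0,0],[-0.03,0,1.0,0,0,0]]]}}

```text
time_s: 18.25
tcp_pos: [0.5839, 0.05, 0.0455]
ee_rot: [[0.0, -1.0, -0.019], [-0.026, -0.019, 0.999], [-1.0, 0.0, -0.026]]
wrist_force: [0.0, -1.3, -1.1]
gripper_width: 0.181
```

```bash
python3 s.py; python3 - <<'E'
from p import *
for n in('side',):
    im,d=r.capture(n); cv2.imwrite(f'pics/{n}9.png',im)
    (y,x)=(90,190) if n=='side' else (130,110)
    cv2.imwrite(f'pics/m{n}.png',cv2.resize(im[y:y+120,x:x+150],None,fx=5,fy=5,interpolation=cv2.INTER_CUBIC))
E
```

```text
18.25 [0.5839 0.05   0.0455] F [ 0.04 -1.26 -1.06] M [-0.221 -0.068 -0.022] w 0.181 eff [-40.79  14.58   0.11]
```

View pics/mside.png

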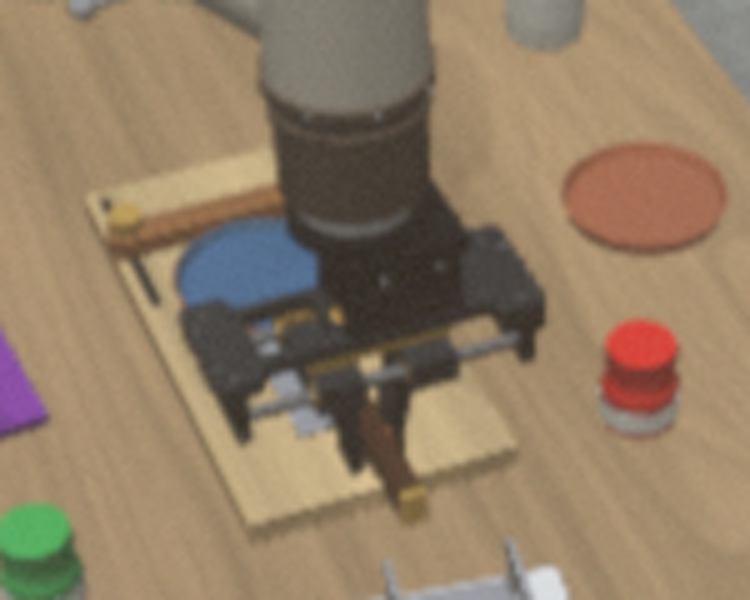

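>>> {"fn": "play_rows", "kwargs": {"plan": [[[0,0,0.15,0,0,0],[-0.01,0,0.3,0,0,0],[-0.01,0,0.45,0,0,0]]]}}

```text
time_s: 18.68
tcp_pos: [0.5838, 0.0543, 0.0455]
ee_rot: [[0.0, -1.0, -0.019], [-0.026, -0.019, 0.999], [-1.0, 0.0, -0.026]]
wrist_force: [0.4, -2.4, -2.5]
gripper_width: 0.183
```

```bash
python3 s.py
```

```text
18.675 [0.5838 0.0543 0.0455] F [ 0.44 -2.45 -2.54] M [-0.497 -0.086  0.002] w 0.183 eff [-40.69  14.7    0.22]
```

>>> {"fn": "play_rows", "kwargs": {"plan": [[[0,0,0.15,0,0,0],[-0.01,0,0.3,0,0,0],[-0.01,0,0.45,0,0,0]]]}}

```text
time_s: 19.05
tcp_pos: [0.5838, 0.059, 0.0455]
ee_rot: [[0.001, -1.0, -0.019], [-0.026, -0.019, 0.999], [-1.0, -0.0, -0.026]]
wrist_force: [-0.5, -1.0, -0.9]
gripper_width: 0.18
```

```bash
python3 s.py
```

```text
19.05 [0.5838 0.059  0.0455] F [-0.48 -1.05 -0.9 ] M [-0.266 -0.109 -0.015] w 0.18 eff [-40.84  14.62   0.13]
```

>>> {"fn": "play_rows", "kwargs": {"plan": [[[0,0,0.15,0,0,0],[-0.01,0,0.3,0,0,0],[-0.01,0,0.45,0,0,0]]]}}

```text
time_s: 19.42
tcp_pos: [0.5836, 0.0635, 0.0455]
ee_rot: [[0.0, -1.0, -0.019], [-0.026, -0.019, 0.999], [-1.0, 0.0, -0.026]]
wrist_force: [-0.6, -1.3, -1.3]
gripper_width: 0.181
```

```bash
python3 s.py
```

```text
19.425 [0.5836 0.0635 0.0455] F [-0.62 -1.31 -1.29] M [-0.257 -0.076 -0.048] w 0.181 eff [-40.87  14.64   0.14]
```

>>> {"fn": "play_rows", "kwargs": {"plan": [[[-0.01,0,0.2,0,0,0],[-0.01,0,0.4,0,0,0],[-0.02,0,0.6,0,0,0],[-0.02,0,0.8,0,0,0],[-0.03,0,1.0,0,0,0]]]}}

```text
time_s: 20.05
tcp_pos: [0.5835, 0.0735, 0.0455]
ee_rot: [[0.0, -1.0, -0.019], [-0.026, -0.019, 0.999], [-1.0, 0.0, -0.026]]
wrist_force: [0.8, -1.5, -0.9]
gripper_width: 0.181
```

```bash
python3 s.py; python3 - <<'E'
from p import *
for n in('side',):
    im,d=r.capture(n); cv2.imwrite(f'pics/{n}10.png',im)
    (y,x)=(90,190) if n=='side' else (130,110)
    cv2.imwrite(f'pics/n{n}.png',cv2.resize(im[y:y+120,x:x+150],None,fx=5,fy=5,interpolation=cv2.INTER_CUBIC))
E
```

```text
20.05 [0.5835 0.0735 0.0455] F [ 0.79 -1.51 -0.94] M [-0.243 -0.089 -0.016] w 0.181 eff [-41.    14.69   0.14]
```

View pics/nside.png

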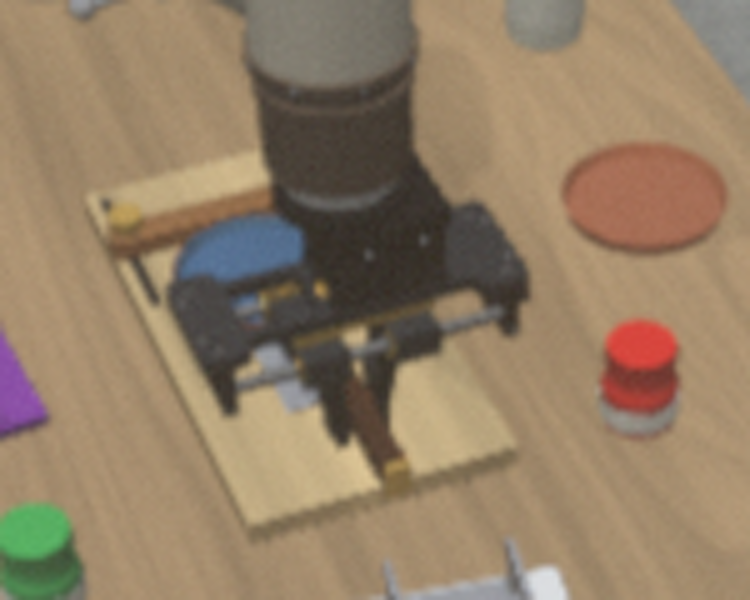

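>>> {"fn": "play_rows", "kwargs": {"plan": [[[-0.01,0,0.3,0,0,0],[-0.02,0,0.6,0,0,0],[-0.02,0,0.9,0,0,0],[-0.03,0,1.2,0,0,0],[-0.04,0,1.5,0,0,0]]]}}

```text
time_s: 20.72
tcp_pos: [0.5831, 0.0886, 0.0455]
ee_rot: [[0.0, -1.0, -0.019], [-0.026, -0.019, 0.999], [-1.0, 0.0, -0.026]]
wrist_force: [-0.2, -1.6, -1.6]
gripper_width: 0.183
```

>>> {"fn": "play_rows", "kwargs": {"plan": [[[-0.01,0,0.3,0,0,0],[-0.02,0,0.6,0,0,0],[-0.02,0,0.9,0,0,0],[-0.03,0,1.2,0,0,0],[-0.04,0,1.5,0,0,0]]]}}

```text
time_s: 21.35
tcp_pos: [0.5829, 0.1035, 0.0455]
ee_rot: [[0.0, -1.0, -0.019], [-0.026, -0.019, 0.999], [-1.0, 0.0, -0.026]]
wrist_force: [-0.1, -1.3, -2.2]
gripper_width: 0.18
```

```bash
python3 s.py; python3 - <<'E'
from p import *
for n in('side','top'):
    im,d=r.capture(n); cv2.imwrite(f'pics/{n}11.png',im)
    (y,x)=(90,190) if n=='side' else (130,110)
    cv2.imwrite(f'pics/o{n}.png',cv2.resize(im[y:y+120,x:x+150],None,fx=5,fy=5,interpolation=cv2.INTER_CUBIC))
E
```

```text
21.35 [0.5829 0.1035 0.0455] F [-0.07 -1.28 -2.22] M [-0.347 -0.071  0.049] w 0.18 eff [-41.44  14.86   0.17]
```

View pics/oside.png

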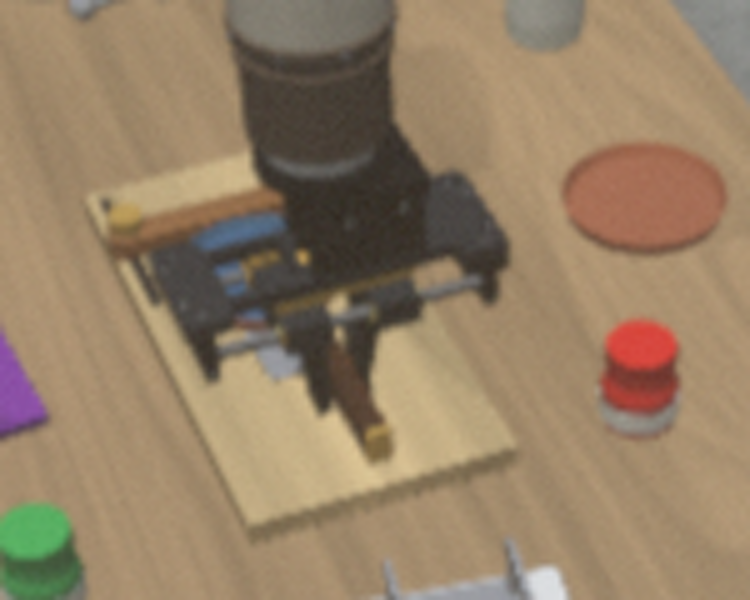

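View pics/otop.png

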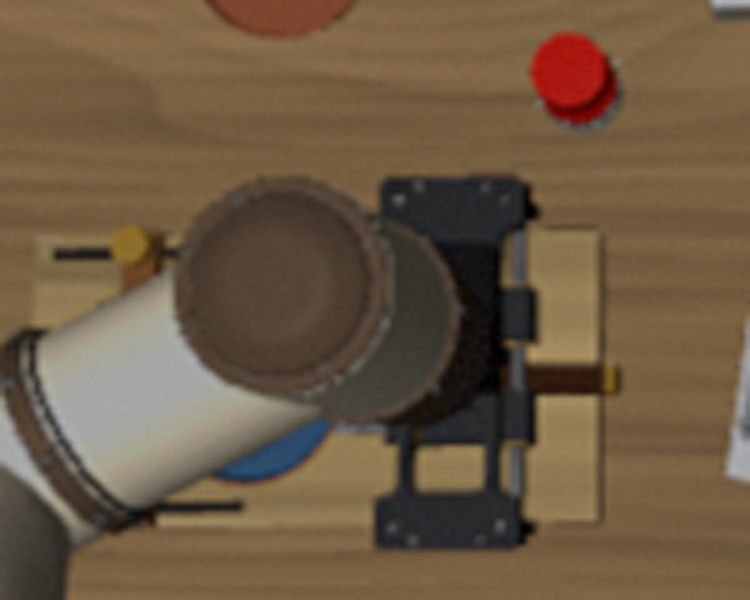

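>>> {"fn": "play_rows", "kwargs": {"plan": [[[-0.01,0,0.3,0,0,0],[-0.02,0,0.6,0,0,0],[-0.02,0,0.9,0,0,0],[-0.03,0,1.2,0,0,0],[-0.04,0,1.5,0,0,0]]]}}

```text
time_s: 22.08
tcp_pos: [0.5826, 0.1185, 0.0455]
ee_rot: [[0.0, -1.0, -0.019], [-0.026, -0.019, 0.999], [-1.0, 0.0, -0.026]]
wrist_force: [0.0, -1.9, -1.6]
gripper_width: 0.182
```

>>> {"fn": "play_rows", "kwargs": {"plan": [[[0,0,0.2,0,0,0],[-0.01,0,0.4,0,0,0],[-0.01,0,0.6,0,0,0],[-0.02,0,0.7,0,0,0],[-0.02,0,0.7,0,0,0]]]}}

```text
time_s: 22.7
tcp_pos: [0.5825, 0.1255, 0.0455]
ee_rot: [[0.001, -1.0, -0.019], [-0.026, -0.019, 0.999], [-1.0, -0.0, -0.026]]
wrist_force: [0.7, -1.2, -2.1]
gripper_width: 0.179
```

```bash
python3 s.py; python3 - <<'E'
from p import *
for n in('side','top'):
    im,d=r.capture(n); cv2.imwrite(f'pics/{n}12.png',im)
    (y,x)=(90,190) if n=='side' else (150,110)
    cv2.imwrite(f'pics/q{n}.png',cv2.resize(im[y:y+120,x:x+150],None,fx=5,fy=5,interpolation=cv2.INTER_CUBIC))
E
```

```text
22.7 [0.5825 0.1255 0.0455] F [ 0.7  -1.15 -2.1 ] M [-0.258 -0.061 -0.011] w 0.179 eff [-41.85  15.05   0.18]
```

View pics/qtop.png

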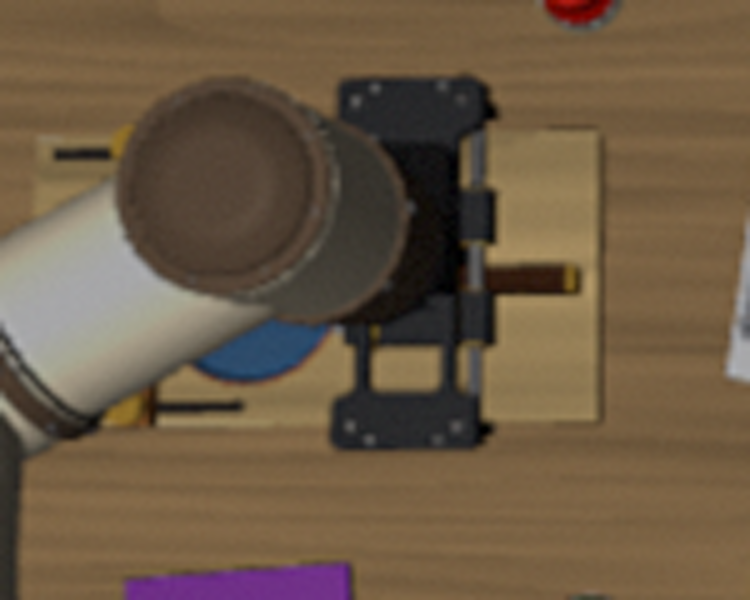

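```bash
python3 - <<'E'
from p import *
n='top';fq,cx,cy,R,t,_=cal(n);C=-R.T@t
def ray(u,v,z):
    D=np.array([(u-cx)/fq,(v-cy)/fq,1])@R;return C+D*(z-C[2])/D[2]
print(ray(110+578/5-.4,150+280/5-.4,.075),ray(110+337/5-.4,150+318/5-.4,.033))
print(ray(110+240/5-.4,150+381/5-.4,.033))
p,R=get();p[:]=[.5829,.1255,.046];put(p,R);st()
plan([.5825,.1255,.046],mk(91.1,0),5)
E
```

```text
[0.58433787 0.05649324 0.075     ] [0.56531516 0.20041085 0.033     ]
[0.52872064 0.2542668  0.033     ]
t 22.8 tcp [0.5825 0.1255 0.0455] err mm [-0.41  0.02 -0.5 ] rot err [ 0.01 -0.01 -0.01] F [ 0.61 -2.   -1.53] M [-0.184 -0.023  0.005] w 0.18 j [ 28.4  29.6 -16.4   1.9 -44.7 -28.7]
[[-0.0, 0.01, 0.0, 0.0, -0.03, 0.0], [-0.0, 0.02, 0.0, 0.0, -0.06, 0.0], [-0.0, 0.02, 0.0, 0.0, -0.09, 0.0], [-0.0, 0.03, 0.0, 0.0, -0.12, 0.0], [-0.0, 0.04, 0.0, 0.0, -0.15, 0.0]] per row mm 0.07999999999999119 deg 0.29999999999999993
```

>>> {"fn": "play_rows", "kwargs": {"plan": [[[0,0,0.2,0,0,0],[-0.01,0,0.4,0,0,0],[-0.01,0,0.5,0,0,0],[-0.01,0,0.5,0,0,0]]]}}

```text
time_s: 23.3
tcp_pos: [0.5824, 0.1305, 0.0455]
ee_rot: [[0.001, -1.0, -0.019], [-0.026, -0.019, 0.999], [-1.0, -0.0, -0.026]]
wrist_force: [0.3, -1.3, -2.1]
gripper_width: 0.182
```

```bash
python3 s.py
```

```text
23.3 [0.5824 0.1305 0.0455] F [ 0.27 -1.27 -2.13] M [-0.346 -0.049  0.093] w 0.182 eff [-41.9   15.12   0.22]
```

>>> {"fn": "play_rows", "kwargs": {"plan": [[[0,0,0,0,-0.05,0],[0,0,0,0,-0.1,0],[-0.05,0,-0.03,0,-0.15,0],[-0.15,0,-0.06,0,-0.2,0],[-0.25,0,-0.1,0,-0.2,0]]]}}

```text
time_s: 23.92
tcp_pos: [0.5825, 0.1294, 0.0482]
ee_rot: [[0.0, -1.0, -0.019], [0.009, -0.019, 1.0], [-1.0, -0.0, 0.009]]
wrist_force: [-0.7, -0.4, -3.4]
gripper_width: 0.184
```

```bash
python3 s.py; python3 - <<'E'
from p import *
for n in('side',):
    im,d=r.capture(n); cv2.imwrite(f'pics/{n}13.png',im)
    (y,x)=(90,190) if n=='side' else (130,110)
    cv2.imwrite(f'pics/r{n}.png',cv2.resize(im[y:y+120,x:x+150],None,fx=5,fy=5,interpolation=cv2.INTER_CUBIC))
E
```

```text
23.925 [0.5825 0.1294 0.0482] F [-0.73 -0.36 -3.41] M [-0.127 -0.114 -0.027] w 0.184 eff [-42.82  15.41   0.1 ]
```

View pics/rside.png

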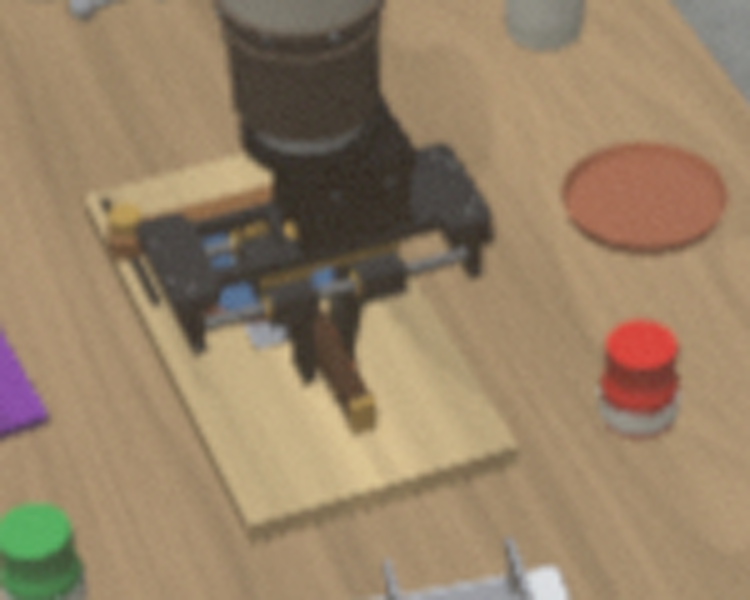

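>>> {"fn": "play_rows", "kwargs": {"plan": [[[-0.2,0,-0.02,0,0,0],[-0.5,0,-0.05,0,0,0],[-0.9,0,-0.1,0,0,0],[-1.2,0,-0.1,0,0,0],[-1.3,0,-0.1,0,0,0]]]}}

```text
time_s: 24.6
tcp_pos: [0.5826, 0.1284, 0.0614]
ee_rot: [[0.0, -1.0, -0.019], [0.009, -0.019, 1.0], [-1.0, -0.001, 0.009]]
wrist_force: [0.0, -0.4, -3.6]
gripper_width: 0.178
```

```bash
python3 s.py; python3 - <<'E'
from p import *
for n in('side','top'):
    im,d=r.capture(n); cv2.imwrite(f'pics/{n}14.png',im);np.save(f'pics/{n}14.npy',d)
    (y,x)=(90,190) if n=='side' else (150,110)
    cv2.imwrite(f'pics/t{n}.png',cv2.resize(im[y:y+120,x:x+150],None,fx=5,fy=5,interpolation=cv2.INTER_CUBIC))
E
python3 s.py
```

```text
24.6 [0.5826 0.1284 0.0614] F [ 0.04 -0.42 -3.6 ] M [-0.097  0.002 -0.001] w 0.178 eff [-42.53  15.88   0.09]
24.7 [0.5824 0.1283 0.0612] F [ 0.15 -1.   -3.61] M [-0.111 -0.065 -0.046] w 0.185 eff [-42.62  15.91   0.08]
```

View pics/tside.png

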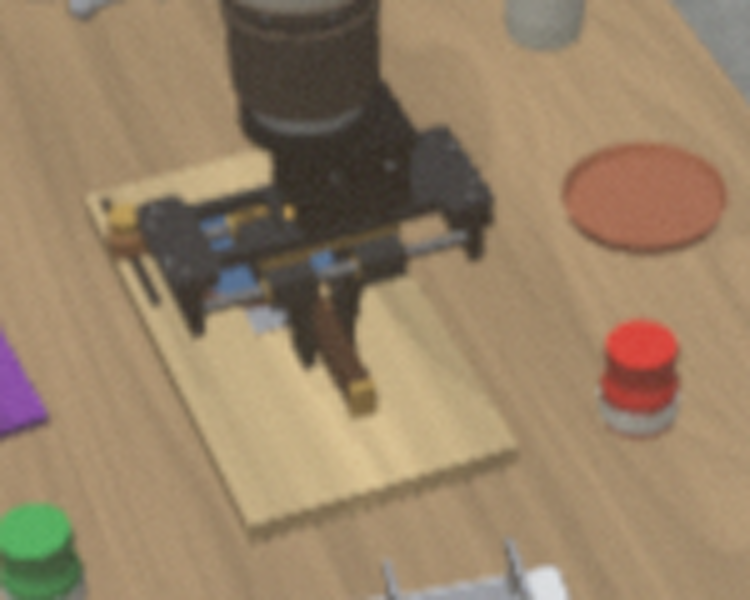

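View pics/ttop.png

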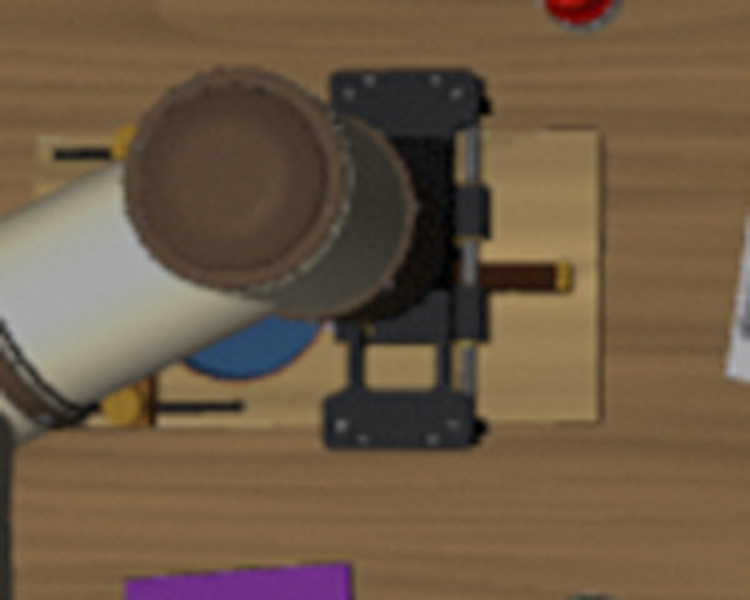

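>>> {"fn": "play_rows", "kwargs": {"plan": [[[-0.5,0,0,0,0,0],[-1.3,0,0,0,0,0],[-2.3,0,0,0,0,0],[-3.2,0,0,0,0,0],[-3.8,0,0,0,0,0]]]}}

```text
time_s: 25.32
tcp_pos: [0.5827, 0.1281, 0.1001]
ee_rot: [[0.001, -1.0, -0.019], [0.009, -0.019, 1.0], [-1.0, -0.001, 0.009]]
wrist_force: [0.4, -0.3, -3.0]
gripper_width: 0.176
```

>>> {"fn": "play_rows", "kwargs": {"plan": [[[-0.2,0,0,0,0,0],[-0.2,0,0,0,0,0],[-0.2,0,0,0,0,0]]]}}

```text
time_s: 25.7
tcp_pos: [0.5821, 0.1279, 0.1006]
ee_rot: [[-0.001, -1.0, -0.019], [0.008, -0.019, 1.0], [-1.0, 0.001, 0.008]]
wrist_force: [-0.5, -0.5, -3.4]
gripper_width: 0.178
```

```bash
python3 s.py; python3 - <<'E'
from p import *
for n in('side','top'):
    im,d=r.capture(n); cv2.imwrite(f'pics/{n}15.png',im);np.save(f'pics/{n}15.npy',d)
    (y,x)=(90,190) if n=='side' else (150,110)
    cv2.imwrite(f'pics/u{n}.png',cv2.resize(im[y:y+120,x:x+150],None,fx=5,fy=5,interpolation=cv2.INTER_CUBIC))
E
python3 s.py
```

```text
25.7 [0.5821 0.1279 0.1006] F [-0.55 -0.48 -3.36] M [-0.093 -0.053  0.001] w 0.178 eff [-41.54  17.16   0.09]
25.8 [0.5822 0.1279 0.1006] F [ 0.62  0.26 -3.27] M [-0.176 -0.085  0.056] w 0.182 eff [-41.43  17.1    0.09]
```

View pics/uside.png

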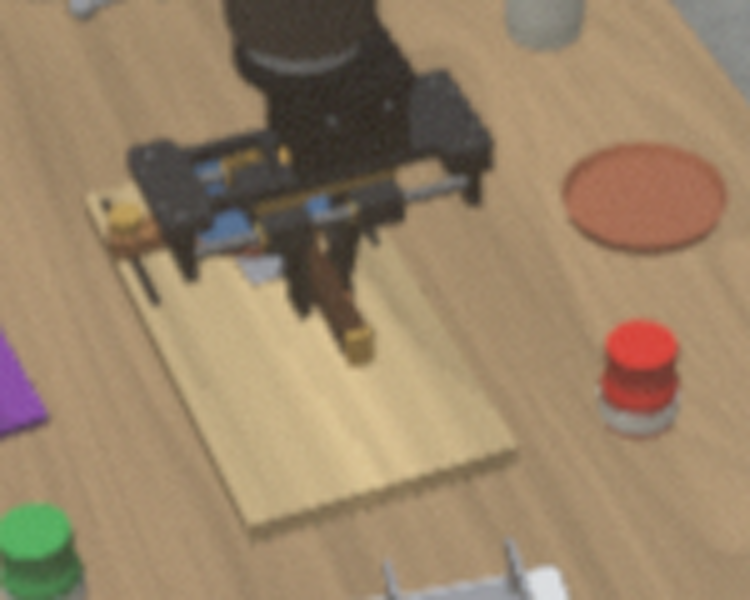

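View pics/utop.png

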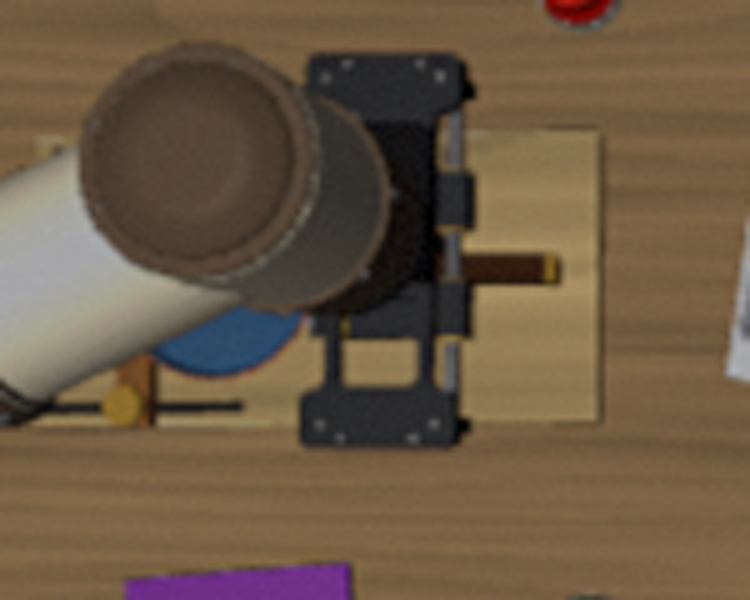

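```bash
cat > dish.py <<'E'
from p import *
from m import rect
from scipy.optimize import least_squares
def dish(i,zr,yr):
    im=cv2.imread(f'pics/top{i}.png');hsv=cv2.cvtColor(im,cv2.COLOR_BGR2HSV)
    m=(hsv[...,0]>98)&(hsv[...,0]<125)&(hsv[...,1]>90); m[:150]=0;m[320:]=0;m[:,:100]=0;m[:,330:]=0
    n,l,s,c=cv2.connectedComponentsWithStats(m.astype(np.uint8));k=1+np.argmax(s[1:,4]);print('area',s[k])
    p=rect('top',l==k,zr); return p
E
python3 - <<'E'
from dish import *
p=dish(0,.030,0)
f=lambda p,r,c0,w:least_squares(lambda c:np.hypot(p[w][:,0]-c[0],p[w][:,1]-c[1])-r,c0,loss='soft_l1',f_scale=.001)
s=f(p,.0505,(.58,.166),np.ones(len(p),bool));print('ref',s.x,np.abs(s.fun).mean())
p=dish(15,.092,0); 
c=np.array([.582,.247])
for _ in range(5):
    a=p-c; w=(np.abs(np.hypot(*a.T)-.0505)<.006)&(a[:,0]<-.02)
    s=f(p,.0505,c,w);c=s.x
print(c,w.sum(),np.abs(s.fun).mean())
print(c-r.sense()['tcp_pos'][:2])
E
```

```text
area [172 190  35  36 993]
ref [0.58214105 0.16761494] 0.000917715282829909
area [141 211  29  14 228]
[0.58135625 0.25092588] 35 0.0011032703651165756
[-0.00087256  0.12303426]
```

```bash
python3 - <<'E'
from m import *
th=np.radians(83.0);u=np.array([np.cos(th),np.sin(th)]);v=np.array([-u[1],u[0]])
for n in('side','top'):
    im,d=load(n);W=cloud(n,d)
    q=W.reshape(-1,3);q=q[(abs(q[:,0]-.592)<.085)&(abs(q[:,1]+.092)<.085)]
    s=q[(q[:,2]>.004)&(q[:,2]<.0165)]
    r_=q[(q[:,2]>.034)&(q[:,2]<.054)]
    c=np.array([.592,-.0925]);a=(r_[:,:2]-c)@u;b=(r_[:,:2]-c)@v
    for sg in(-1,1):
        g=(b*sg>15e-3)&(b*sg<55e-3);f=np.polyfit(a[g],b[g],1);print(n,sg,g.sum(),'b med',np.median(b[g]),'slope deg',np.degrees(f[0]),'a range',np.percentile(a[g],[2,98]))
    im2=im.copy()
    A=(s[:,:2]-c)@u;B=(s[:,:2]-c)@v;print('slab-ish',np.percentile(A,[1,99]),np.percentile(B,[1,99]))
    hsv=cv2.cvtColor(im,cv2.COLOR_BGR2HSV)
    w=(hsv[...,1]<40)&(hsv[...,2]>130)&(abs(W[...,0]-.592)<.1)&(abs(W[...,1]+.092)<.1)&(abs(W[...,2]-.01)<.012)
    p=rect(n,w,.010);A=(p-c)@u;B=(p-c)@v;print('white outline',A.min(),A.max(),B.min(),B.max())
E
```

```text
side -1 74 b med -0.033012346189837734 slope deg -0.6130944697596673 a range [-0.06063567  0.05271317]
side 1 74 b med 0.03678447102830332 slope deg -0.32689849314610137 a range [-0.06092823  0.05923098]
slab-ish [-0.06858317  0.06492116] [-0.06338335  0.06537418]
white outline -0.07078348487884405 0.06417139483860805 -0.06585719174448662 0.06621088170110669
top -1 78 b med -0.03545026651481886 slope deg -0.3725910575051675 a range [-0.05766215  0.0533462 ]
top 1 74 b med 0.03412357916148021 slope deg -0.4363898808357945 a range [-0.05692496  0.05613213]
slab-ish [-0.06445211  0.06375229] [-0.0651198   0.06315525]
white outline -0.06470739177625066 0.06566229438049453 -0.06497014006579727 0.06466017864823934
```

```bash
cat > mp.py <<'E'
from p import *
def plan2(p1,R1,fr):
    p,R=get();rv=Ro.from_matrix(R.T@R1).as_rotvec(degrees=True)/10;sh=R.T@(np.array(p1)-p)*100
    rows=[[round(float(v),2) for v in np.r_[sh*k,rv*k]] for k in fr];print(json.dumps(rows))
    e=np.array(rows[-1]);put(p+R@e[:3]/100,R@Ro.from_rotvec(e[3:]*10,degrees=True).as_matrix())
E
python3 - <<'E'
from mp import *
p0=np.array([.5826,.128,.101]);put(p0,mk(91.1,.5));p1=np.array([.5746,-.213,.101])
inc=[[5,10,15,20,22],[22]*5,[22]*5,[19,14,9,5,2]];tot=sum(map(sum,inc));acc=0
print(tot)
for c in inc:
    s=sum(c);acc+=s;f=acc/tot
    plan2(p0+(p1-p0)*f,mk(91.1-8.5*f,.5),np.cumsum(c)/s)
print(get())
E
```

```text
341
[[-0.0, 0.02, -0.5, 0.01, 0.0, -0.0], [-0.01, 0.06, -1.5, 0.04, 0.0, -0.0], [-0.03, 0.13, -3.0, 0.07, 0.0, -0.0], [-0.04, 0.21, -5.0, 0.12, 0.0, -0.0], [-0.06, 0.31, -7.2, 0.18, 0.0, -0.0]]
[[-0.02, 0.02, -2.2, 0.05, -0.0, -0.0], [-0.04, 0.05, -4.4, 0.11, -0.0, -0.0], [-0.06, 0.07, -6.6, 0.16, -0.0, -0.0], [-0.08, 0.1, -8.8, 0.22, -0.0, -0.0], [-0.1, 0.12, -11.0, 0.27, -0.0, -0.0]]
[[-0.02, -0.08, -2.2, 0.06, -0.0, -0.0], [-0.04, -0.16, -4.4, 0.11, -0.0, -0.0], [-0.06, -0.24, -6.6, 0.17, -0.0, -0.0], [-0.08, -0.31, -8.79, 0.22, -0.0, -0.01], [-0.09, -0.39, -10.99, 0.28, -0.0, -0.01]]
[[-0.02, -0.16, -1.89, 0.05, -0.0, 0.0], [-0.03, -0.28, -3.29, 0.08, -0.0, 0.0], [-0.04, -0.36, -4.19, 0.1, -0.0, 0.0], [-0.04, -0.4, -4.69, 0.12, -0.0, 0.0], [-0.05, -0.42, -4.89, 0.12, -0.0, 0.0]]
(array([ 0.57460802, -0.21304198,  0.10103102]), array([[ 1.57150715e-03, -9.91669829e-01,  1.28796276e-01],
       [ 8.57889005e-03,  1.28805065e-01,  9.91632824e-01],
       [-9.99961966e-01, -4.53428984e-04,  8.70984451e-03]]))
```

>>> {"fn": "play_rows", "kwargs": {"plan": [[[0,0.02,-0.5,0.01,0,0],[-0.01,0.06,-1.5,0.04,0,0],[-0.03,0.13,-3.0,0.07,0,0],[-0.04,0.21,-5.0,0.12,0,0],[-0.06,0.31,-7.2,0.18,0,0]]]}}

```text
time_s: 26.42
tcp_pos: [0.5805, 0.0542, 0.101]
ee_rot: [[-0.0, -1.0, 0.013], [0.009, 0.013, 1.0], [-1.0, 0.0, 0.009]]
wrist_force: [0.1, 1.0, -4.1]
gripper_width: 0.183
```

>>> {"fn": "play_rows", "kwargs": {"plan": [[[-0.02,0.02,-2.2,0.05,0,0],[-0.04,0.05,-4.4,0.11,0,0],[-0.06,0.07,-6.6,0.16,0,0],[-0.08,0.1,-8.8,0.22,0,0],[-0.1,0.12,-11.0,0.27,0,0]]]}}

```text
time_s: 27.05
tcp_pos: [0.578, -0.0557, 0.1011]
ee_rot: [[0.0, -0.998, 0.061], [0.009, 0.061, 0.998], [-1.0, 0.0, 0.009]]
wrist_force: [-0.2, 0.1, -3.7]
gripper_width: 0.18
```

>>> {"fn": "play_rows", "kwargs": {"plan": [[[-0.02,-0.08,-2.2,0.06,0,0],[-0.04,-0.16,-4.4,0.11,0,0],[-0.06,-0.24,-6.6,0.17,0,0],[-0.08,-0.31,-8.79,0.22,0,0],[-0.09,-0.39,-10.99,0.28,0,0]]]}}

```text
time_s: 27.68
tcp_pos: [0.5752, -0.1657, 0.101]
ee_rot: [[0.0, -0.994, 0.109], [0.009, 0.109, 0.994], [-1.0, 0.001, 0.009]]
wrist_force: [0.2, -0.1, -3.5]
gripper_width: 0.185
```

>>> {"fn": "play_rows", "kwargs": {"plan": [[[-0.02,-0.16,-1.89,0.05,0,0],[-0.03,-0.28,-3.29,0.08,0,0],[-0.04,-0.36,-4.19,0.1,0,0],[-0.04,-0.4,-4.69,0.12,0,0],[-0.05,-0.42,-4.89,0.12,0,0]]]}}

```text
time_s: 28.3
tcp_pos: [0.5744, -0.213, 0.101]
ee_rot: [[-0.0, -0.992, 0.129], [0.009, 0.129, 0.992], [-1.0, 0.001, 0.009]]
wrist_force: [0.7, -0.2, -3.4]
gripper_width: 0.183
```

>>> {"fn": "play_rows", "kwargs": {"plan": [[[0,0,0,0,0,0],[0,0,0,0,0,0]]]}}

```text
time_s: 28.55
tcp_pos: [0.5745, -0.2126, 0.1011]
ee_rot: [[-0.0, -0.992, 0.128], [0.009, 0.128, 0.992], [-1.0, 0.001, 0.009]]
wrist_force: [0.2, 0.0, -4.3]
gripper_width: 0.177
```

```bash
python3 - <<'E'
from p import *
st()
for n in('side','top'):
    im,d=r.capture(n); cv2.imwrite(f'pics/{n}16.png',im);np.save(f'pics/{n}16.npy',d)
    (y,x)=(150,200) if n=='side' else (150,210)
    cv2.imwrite(f'pics/v{n}.png',cv2.resize(im[y:y+120,x:x+150],None,fx=5,fy=5,interpolation=cv2.INTER_CUBIC))
E
```

```text
t 28.55 tcp [ 0.5745 -0.2126  0.1011] err mm [-0.16  0.4   0.04] rot err [-0.02  0.    0.1 ] F [ 0.21  0.04 -4.26] M [-0.123 -0.038  0.051] w 0.177 j [ -5.5  27.1 -10.1  -0.6 -52.9  -1.6]
```

View pics/vside.png

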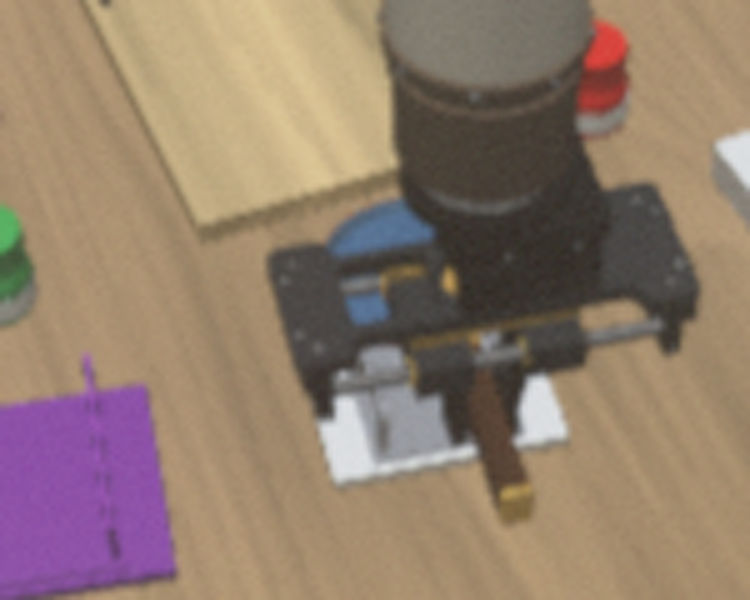

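View pics/vtop.png

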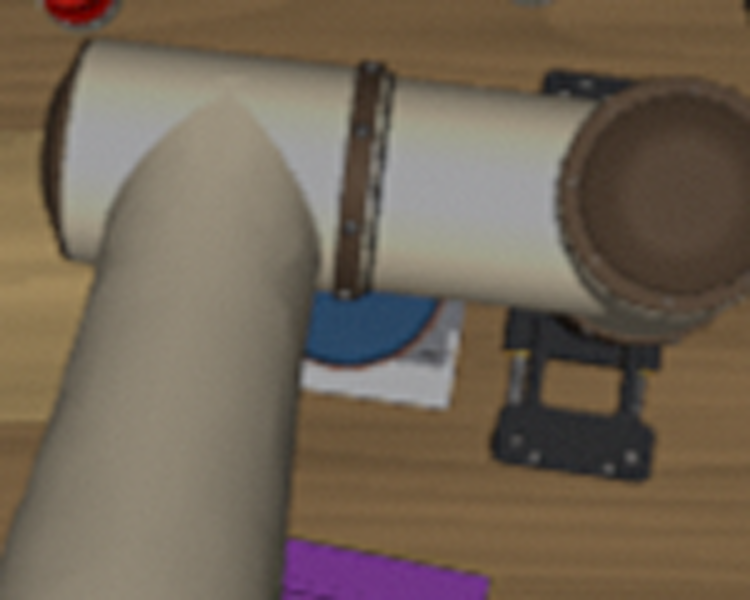

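```bash
cat > dfit.py <<'E'
from p import *
from m import rect
from scipy.optimize import least_squares
def fit(n,i,zr,c0,box,side,rad=.0505):
    im=cv2.imread(f'pics/{n}{i}.png');hsv=cv2.cvtColor(im,cv2.COLOR_BGR2HSV)
    m=np.zeros(im.shape[:2],bool);m[box[1]:box[3],box[0]:box[2]]=1
    m&=(hsv[...,0]>98)&(hsv[...,0]<125)&(hsv[...,1]>90)
    p=rect(n,m,zr);c=np.array(c0)
    for _ in range(8):
        a=p-c;w=(np.abs(np.hypot(*a.T)-rad)<.006)&side(a)
        s=least_squares(lambda c:np.hypot(p[w][:,0]-c[0],p[w][:,1]-c[1])-rad,c,loss='soft_l1',f_scale=.001);c=s.x
    print(n,'c',c.round(4),w.sum(),np.abs(s.fun).mean().round(4));return c
E
python3 - <<'E'
from dfit import *
for zr in(.089,.092):
    fit('top',16,zr,(.59,-.093),(270,205,300,226),lambda a:a[:,0]<-.02)
    fit('side',16,zr,(.59,-.093),(262,185,290,215),lambda a:(a[:,1]>.0)&(a[:,0]<.01))
fit('side',0,.03,(.582,.166),(220,140,280,180),lambda a:a[:,1]>0)
fit('side',0,.03,(.582,.166),(220,140,280,180),lambda a:a[:,1]<9)
fit('top',0,.03,(.582,.166),(160,185,215,235),lambda a:a[:,1]<9)
E
```

```text
top c [ 0.5916 -0.0908] 30 0.0009
side c [ 0.5906 -0.1006] 18 0.0015
top c [ 0.5914 -0.0908] 30 0.0009
side c [ 0.5906 -0.1029] 17 0.0013
side c [0.5798 0.1516] 40 0.0021
side c [0.583  0.1722] 39 0.0016
top c [0.5821 0.1676] 99 0.0009
```

>>> {"fn": "play_rows", "kwargs": {"plan": [[[0.4,0,0,0,0,0],[1.1,0,-0.05,0,0,0],[1.8,0,-0.1,0,0,0],[2.4,0,-0.1,0,0,0],[2.8,0,-0.1,0,0,0]]]}}

```text
time_s: 29.28
tcp_pos: [0.574, -0.2138, 0.0723]
ee_rot: [[-0.001, -0.992, 0.129], [0.009, 0.129, 0.992], [-1.0, 0.002, 0.009]]
wrist_force: [0.4, -0.3, -3.7]
gripper_width: 0.181
```

```bash
python3 s.py; python3 - <<'E'
from p import *
for n in('side','top'):
    im,d=r.capture(n); cv2.imwrite(f'pics/{n}17.png',im)
    (y,x)=(150,200) if n=='side' else (150,210)
    cv2.imwrite(f'pics/w{n}.png',cv2.resize(im[y:y+120,x:x+150],None,fx=5,fy=5,interpolation=cv2.INTER_CUBIC))
from dfit import *
fit('top',17,.063,(.59,-.093),(270,205,300,230),lambda a:a[:,0]<-.02)
E
python3 s.py
```

```text
29.275 [ 0.574  -0.2138  0.0723] F [ 0.36 -0.31 -3.73] M [-0.123  0.034 -0.003] w 0.181 eff [-43.75  16.5   -0.  ]
top c [ 0.5906 -0.0922] 28 0.0007
29.375 [ 0.5739 -0.2137  0.0724] F [-0.28  0.76 -3.26] M [-0.138 -0.    -0.039] w 0.178 eff [-43.6   16.52   0.08]
```

View pics/wtop.png

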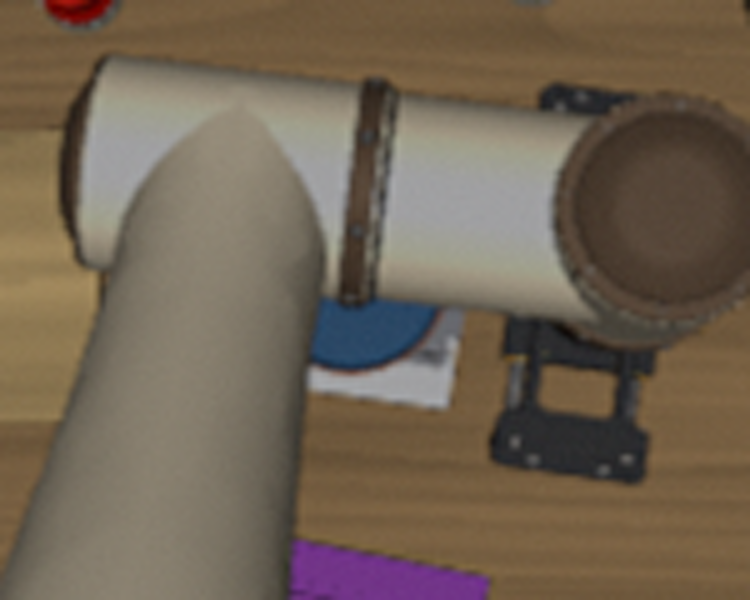

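View pics/wside.png

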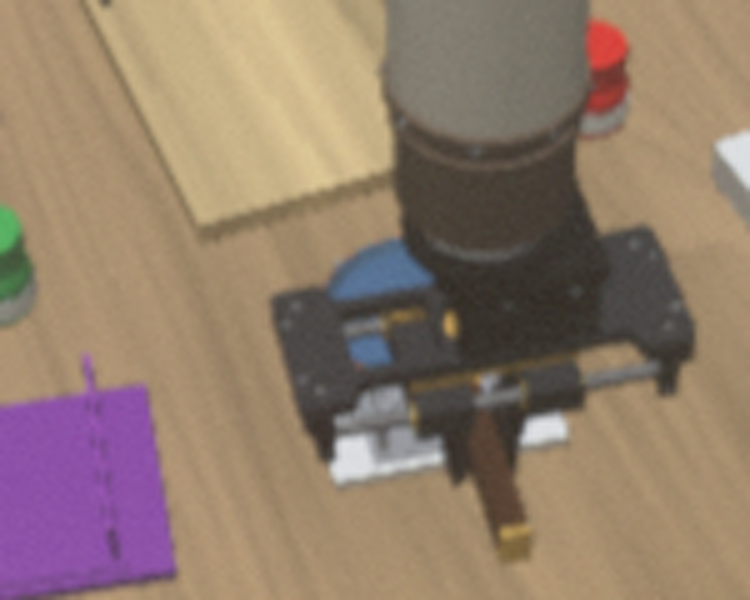

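>>> {"fn": "play_rows", "kwargs": {"plan": [[[0.12,0,0,0,0,0],[0.24,0,0,0,0,0],[0.36,0,0,0,0,0],[0.48,0,0,0,0,0],[0.6,0,0,0,0,0]]]}}

```text
time_s: 30.0
tcp_pos: [0.5743, -0.2138, 0.0671]
ee_rot: [[0.0, -0.992, 0.129], [0.009, 0.129, 0.992], [-1.0, 0.001, 0.009]]
wrist_force: [0.2, -0.3, -2.5]
gripper_width: 0.182
```

```bash
python3 s.py
```

```text
30.0 [ 0.5743 -0.2138  0.0671] F [ 0.24 -0.32 -2.53] M [-0.049 -0.034  0.008] w 0.182 eff [-4.341e+01  1.611e+01  3.000e-02]
```

>>> {"fn": "play_rows", "kwargs": {"plan": [[[0.12,0,0,0,0,0],[0.24,0,0,0,0,0],[0.36,0,0,0,0,0],[0.48,0,0,0,0,0],[0.6,0,0,0,0,0]]]}}

```text
time_s: 30.62
tcp_pos: [0.5743, -0.2137, 0.061]
ee_rot: [[-0.0, -0.992, 0.129], [0.009, 0.129, 0.992], [-1.0, 0.001, 0.009]]
wrist_force: [-0.1, 0.1, -2.3]
gripper_width: 0.176
```

```bash
python3 s.py
```

```text
30.625 [ 0.5743 -0.2137  0.061 ] F [-0.1   0.13 -2.33] M [ 0.042 -0.103 -0.057] w 0.176 eff [-4.322e+01  1.572e+01  2.000e-02]
```

>>> {"fn": "play_rows", "kwargs": {"plan": [[[0.15,0,0,0,0,0],[0.3,0,0,0,0,0],[0.4,0,0,0,0,0],[0.4,0,0,0,0,0]]]}}

```text
time_s: 31.12
tcp_pos: [0.5741, -0.2137, 0.0569]
ee_rot: [[-0.0, -0.992, 0.129], [0.009, 0.129, 0.992], [-1.0, 0.002, 0.009]]
wrist_force: [-0.3, -0.3, -2.9]
gripper_width: 0.18
```

```bash
python3 - <<'E'
from p import *
exec(open('s.py').read())
for n in('side','top'):
    im,d=r.capture(n); cv2.imwrite(f'pics/{n}18.png',im)
    (y,x)=(150,200) if n=='side' else (150,210)
    cv2.imwrite(f'pics/x{n}.png',cv2.resize(im[y:y+120,x:x+150],None,fx=5,fy=5,interpolation=cv2.INTER_CUBIC))
from dfit import *
fit('top',18,.059,(.59,-.093),(270,205,300,230),lambda a:a[:,0]<-.02)
exec(open('s.py').read())
E
```

```text
31.125 [ 0.5741 -0.2137  0.0569] F [-0.29 -0.31 -2.86] M [ 0.056 -0.063  0.019] w 0.18 eff [-4.323e+01  1.556e+01  4.000e-02]
top c [ 0.5913 -0.0923] 29 0.0011
31.225 [ 0.5743 -0.2137  0.0571] F [ 0.9   1.06 -1.58] M [ 0.064 -0.032 -0.027] w 0.181 eff [-4.321e+01  1.555e+01  3.000e-02]
```

View pics/xside.png

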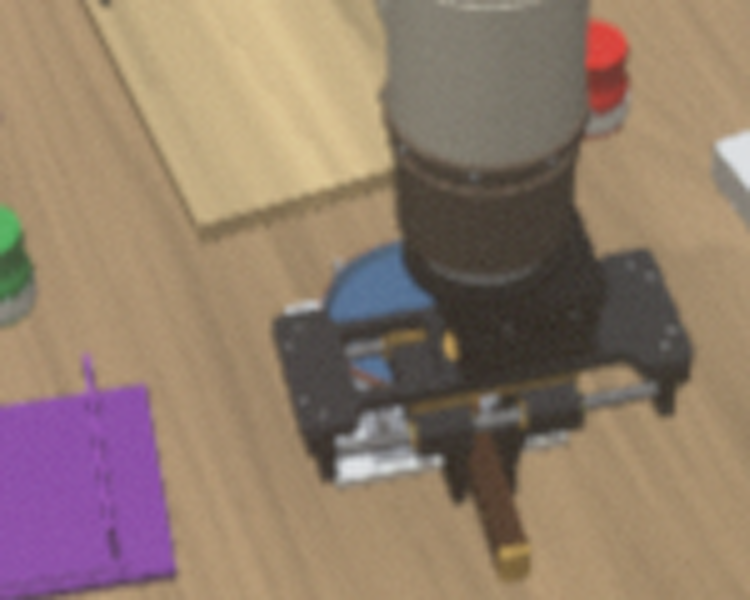

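>>> {"fn": "play_rows", "kwargs": {"plan": [[[0,0,-0.5,0,0,0],[0,0,-1.5,0,0,0],[-0.02,0,-3.0,0,0,0],[-0.03,0,-4.5,0,0,0],[-0.05,0,-6.0,0,0,0]]]}}

```text
time_s: 31.85
tcp_pos: [0.5662, -0.2746, 0.057]
ee_rot: [[-0.0, -0.992, 0.13], [0.009, 0.13, 0.992], [-1.0, 0.001, 0.009]]
wrist_force: [-0.4, 0.6, -1.6]
gripper_width: 0.178
```

>>> {"fn": "play_rows", "kwargs": {"plan": [[[-0.01,0,-1.5,0,0,0],[-0.02,0,-3.0,0,0,0],[-0.03,0,-4.5,0,0,0],[-0.05,0,-5.5,0,0,0],[-0.05,0,-6.0,0,0,0]]]}}

```text
time_s: 32.48
tcp_pos: [0.5586, -0.3333, 0.0569]
ee_rot: [[-0.0, -0.992, 0.13], [0.009, 0.13, 0.992], [-1.0, 0.001, 0.009]]
wrist_force: [0.3, 0.1, -2.1]
gripper_width: 0.178
```

```bash
python3 - <<'E'
from p import *
st()
for n in('side','top'):
    im,d=r.capture(n); cv2.imwrite(f'pics/{n}19.png',im)
    (y,x)=(150,200) if n=='side' else (150,210)
    cv2.imwrite(f'pics/y{n}.png',cv2.resize(im[y:y+120,x:x+150],None,fx=5,fy=5,interpolation=cv2.INTER_CUBIC))
st()
E
```

```text
t 32.475 tcp [ 0.5586 -0.3333  0.0569] err mm [ -16.01 -120.28  -44.08] rot err [0.04 0.   0.1 ] F [ 0.32  0.08 -2.08] M [ 0.098 -0.048  0.   ] w 0.178 j [-16.8  33.1  -6.6  -0.6 -50.5   9.8]
t 32.575 tcp [ 0.5586 -0.3331  0.0569] err mm [ -16.   -120.01  -44.1 ] rot err [0.04 0.   0.1 ] F [-0.29  0.44 -2.23] M [ 0.067 -0.052 -0.001] w 0.179 j [-16.8  33.1  -6.6  -0.6 -50.5   9.8]
```

View pics/yside.png

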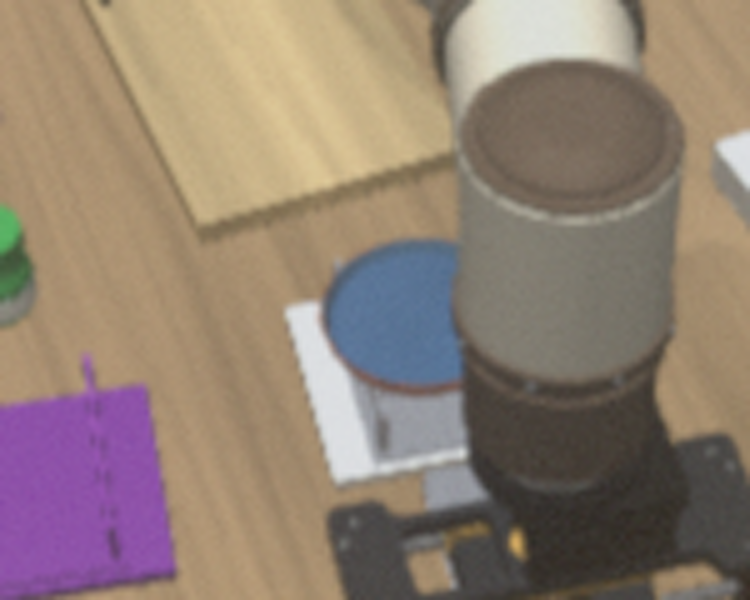

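View pics/ytop.png

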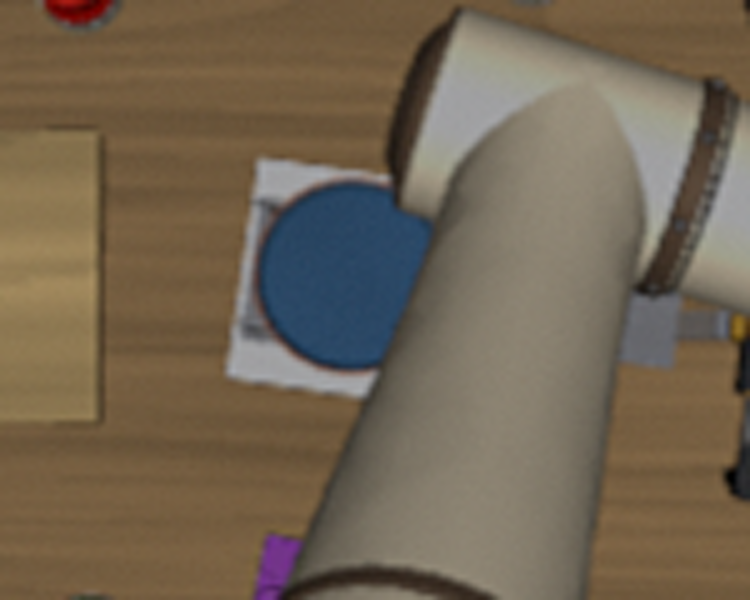

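```bash
python3 - <<'E'
from mp import *
put([.559,-.3333,.0573],mk(82.6,.5))
plan2([.557,-.345,.14],mk(82.6,.5),[.1,.35,.65,.9,1])
a,b=82.6,-12.7
plan2([.548,-.40,.14],mk(82.6-47.6,.25),[.2,.4,.6,.8,1])
plan2([.5385,-.457,.14],mk(-12.7,0),[.2,.4,.6,.8,1])
E
```

```text
[[-0.83, 0.0, -0.11, 0.0, 0.0, 0.0], [-2.9, 0.02, -0.39, 0.0, 0.0, 0.0], [-5.38, 0.03, -0.72, 0.0, 0.0, 0.0], [-7.45, 0.04, -1.0, 0.0, 0.0, 0.0], [-8.28, 0.05, -1.11, 0.0, 0.0, 0.0]]
[[-0.01, 0.04, -1.11, 0.95, 0.0, -0.01], [-0.02, 0.07, -2.23, 1.9, 0.01, -0.01], [-0.03, 0.11, -3.34, 2.86, 0.01, -0.02], [-0.04, 0.15, -4.46, 3.81, 0.02, -0.02], [-0.05, 0.18, -5.57, 4.76, 0.02, -0.03]]
[[-0.0, -0.83, -0.81, 0.95, 0.01, -0.0], [-0.01, -1.65, -1.62, 1.91, 0.01, -0.01], [-0.01, -2.48, -2.43, 2.86, 0.02, -0.01], [-0.02, -3.3, -3.24, 3.82, 0.02, -0.01], [-0.02, -4.13, -4.05, 4.77, 0.03, -0.01]]
```

>>> {"fn": "play_rows", "kwargs": {"plan": [[[-0.83,0,-0.11,0,0,0],[-2.9,0.02,-0.39,0,0,0],[-5.38,0.03,-0.72,0,0,0],[-7.45,0.04,-1.0,0,0,0],[-8.28,0.05,-1.11,0,0,0]]]}}

```text
time_s: 33.2
tcp_pos: [0.5577, -0.3443, 0.1419]
ee_rot: [[0.003, -0.992, 0.128], [0.007, 0.128, 0.992], [-1.0, -0.002, 0.008]]
wrist_force: [0.2, 1.4, -3.3]
gripper_width: 0.181
```

>>> {"fn": "play_rows", "kwargs": {"plan": [[[-0.01,0.04,-1.11,0.95,0,-0.01],[-0.02,0.07,-2.23,1.9,0.01,-0.01],[-0.03,0.11,-3.34,2.86,0.01,-0.02],[-0.04,0.15,-4.46,3.81,0.02,-0.02],[-0.05,0.18,-5.57,4.76,0.02,-0.03]]]}}

```text
time_s: 33.83
tcp_pos: [0.5476, -0.399, 0.1391]
ee_rot: [[0.001, -0.569, 0.822], [0.004, 0.822, 0.569], [-1.0, 0.003, 0.003]]
wrist_force: [0.5, -0.3, -1.4]
gripper_width: 0.18
```

>>> {"fn": "play_rows", "kwargs": {"plan": [[[0,-0.83,-0.81,0.95,0.01,0],[-0.01,-1.65,-1.62,1.91,0.01,-0.01],[-0.01,-2.48,-2.43,2.86,0.02,-0.01],[-0.02,-3.3,-3.24,3.82,0.02,-0.01],[-0.02,-4.13,-4.05,4.77,0.03,-0.01]]]}}

```text
time_s: 34.45
tcp_pos: [0.5381, -0.4561, 0.139]
ee_rot: [[-0.003, 0.225, 0.974], [0.002, 0.974, -0.225], [-1.0, 0.001, -0.004]]
wrist_force: [0.1, -0.3, -2.3]
gripper_width: 0.183
```

>>> {"fn": "play_rows", "kwargs": {"plan": [[[0,0,0,0,0,0],[0,0,0,0,0,0],[0,0,0,0,0,0]]]}}

```text
time_s: 34.83
tcp_pos: [0.5385, -0.4558, 0.1397]
ee_rot: [[-0.002, 0.218, 0.976], [0.001, 0.976, -0.218], [-1.0, 0.0, -0.002]]
wrist_force: [-0.9, 0.3, -2.7]
gripper_width: 0.18
```

```bash
python3 - <<'E'
from mp import *
st()
for n in('side','top'):
    im,d=r.capture(n); cv2.imwrite(f'pics/{n}20.png',im);np.save(f'pics/{n}20.npy',d)
    (y,x)=(250,250) if n=='side' else (130,320)
    cv2.imwrite(f'pics/z{n}.png',cv2.resize(im[y:y+130,x:x+190],None,fx=4,fy=4,interpolation=cv2.INTER_CUBIC))
st()
plan2([.5385,-.457,.052],mk(-12.7,0),[.2,.5,.8,.95,1])
E
```

```text
t 34.825 tcp [ 0.5385 -0.4558  0.1397] err mm [-0.03  1.25 -0.33] rot err [-0.1   0.08  0.  ] F [-0.91  0.32 -2.67] M [ 0.069 -0.164  0.029] w 0.18 j [-27.1  33.3   6.9   0.  -63.8 -75.5]
t 34.925 tcp [ 0.5385 -0.4559  0.1398] err mm [-0.    1.09 -0.19] rot err [-0.06  0.07 -0.01] F [ 0.59 -0.12 -2.09] M [ 0.009 -0.17   0.017] w 0.184 j [-27.2  33.2   7.    0.  -63.8 -75.5]
[[1.76, -0.0, 0.0, -0.0, -0.0, -0.0], [4.4, -0.0, 0.0, -0.0, -0.0, -0.0], [7.04, -0.0, 0.0, -0.0, -0.0, -0.0], [8.36, -0.0, 0.0, -0.0, -0.01, -0.0], [8.8, -0.0, 0.01, -0.0, -0.01, -0.0]]
```

View pics/zside.png

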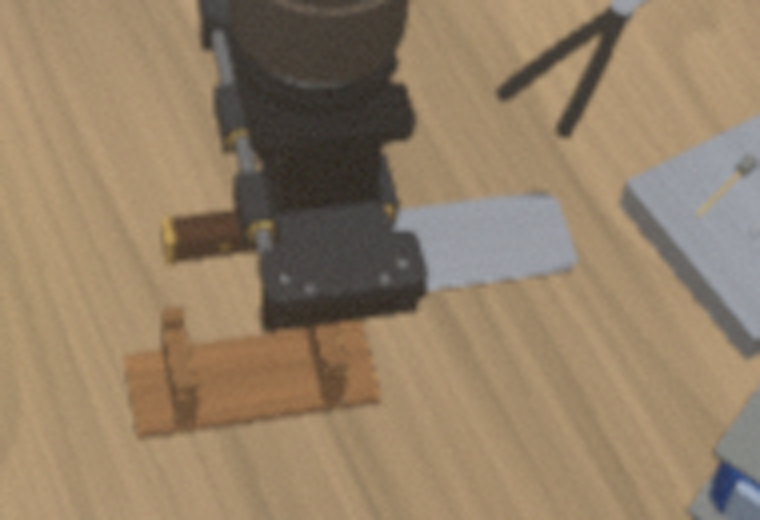

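>>> {"fn": "play_rows", "kwargs": {"plan": [[[1.76,0,0,0,0,0],[4.4,0,0,0,0,0],[7.04,0,0,0,0,0],[8.36,0,0,0,0,0],[8.8,0,0,0,0,0]]]}}

```text
time_s: 35.55
tcp_pos: [0.5377, -0.4561, 0.0503]
ee_rot: [[-0.004, 0.22, 0.976], [0.001, 0.976, -0.22], [-1.0, 0.001, -0.004]]
wrist_force: [-0.1, -0.0, -1.7]
gripper_width: 0.179
```

>>> {"fn": "play_rows", "kwargs": {"plan": [[[0.2,0,0,0,0,0],[0.5,0,0,0,0,0],[0.8,0,0,0,0,0],[1.1,0,0,0,0,0],[1.25,0,0,0,0,0]]]}}

```text
time_s: 36.17
tcp_pos: [0.538, -0.4563, 0.0391]
ee_rot: [[-0.002, 0.22, 0.975], [0.001, 0.975, -0.22], [-1.0, 0.0, -0.002]]
wrist_force: [-0.2, 0.5, -2.6]
gripper_width: 0.18
```

```bash
python3 s.py
```

```text
36.175 [ 0.538  -0.4563  0.0391] F [-0.22  0.54 -2.6 ] M [ 0.019 -0.158  0.043] w 0.18 eff [-51.39  16.76  -0.07]
```

>>> {"fn": "play_rows", "kwargs": {"plan": [[[0.05,0,0,0,0,0],[0.1,0,0,0,0,0],[0.1,0,0,0,0,0]]]}}

```text
time_s: 36.55
tcp_pos: [0.5382, -0.4564, 0.0382]
ee_rot: [[-0.002, 0.22, 0.975], [0.001, 0.975, -0.22], [-1.0, 0.0, -0.002]]
wrist_force: [-0.7, -0.7, -2.1]
gripper_width: 0.178
```

```bash
python3 s.py
```

```text
36.55 [ 0.5382 -0.4564  0.0382] F [-0.72 -0.68 -2.13] M [ 0.001 -0.162 -0.096] w 0.178 eff [-51.28  16.7   -0.06]
```

Within about 0.7 mm of the pick-up height; release and let the fingers open fully.

>>> {"fn": "play_rows", "kwargs": {"plan": [[[0.05,0,0,0,0,0],[0.05,0,0,0,0,0]]]}}

```text
time_s: 36.8
tcp_pos: [0.5381, -0.4563, 0.0377]
ee_rot: [[-0.002, 0.22, 0.975], [0.001, 0.975, -0.22], [-1.0, 0.0, -0.002]]
wrist_force: [0.3, -0.9, -1.3]
gripper_width: 0.18
```

>>> {"fn": "play_rows", "kwargs": {"plan": [[[0,0,0,0,0,0],[0,0,0,0,0,0],[0,0,0,0,0,0],[0,0,0,0,0,0],[0,0,0,0,0,0]]], "hand": 1}}

```text
time_s: 37.42
tcp_pos: [0.5382, -0.4563, 0.0378]
ee_rot: [[-0.002, 0.22, 0.975], [0.0, 0.975, -0.22], [-1.0, -0.0, -0.002]]
wrist_force: [-0.9, 0.3, 0.1]
gripper_width: 0.663
```

>>> {"fn": "play_rows", "kwargs": {"plan": [[[0,0,0,0,0,0],[0,0,0,0,0,0],[0,0,0,0,0,0],[0,0,0,0,0,0]]]}}

```text
time_s: 37.92
tcp_pos: [0.5381, -0.4563, 0.0377]
ee_rot: [[-0.002, 0.22, 0.975], [0.001, 0.975, -0.22], [-1.0, 0.0, -0.002]]
wrist_force: [-0.5, -0.5, 0.4]
gripper_width: 0.988
```

>>> {"fn": "play_rows", "kwargs": {"plan": [[[-1.5,0,0,0,0,0],[-4,0,0,0,0,0],[-8,0,0,0,0,0],[-12,0,0,0,0,0],[-16,0,0,0,0,0]]]}}

```text
time_s: 38.55
tcp_pos: [0.5385, -0.4565, 0.2006]
ee_rot: [[-0.001, 0.22, 0.976], [-0.0, 0.976, -0.22], [-1.0, -0.001, -0.001]]
wrist_force: [0.9, -0.1, 0.0]
gripper_width: 1.0
```

>>> {"fn": "play_rows", "kwargs": {"plan": [[[0,0,-4,0,0,0],[0,0,-8,0,0,0],[0,0,-12,0,0,0],[0,0,-14,0,0,0],[0,0,-14,0,0,0]]]}}

```text
time_s: 39.17
tcp_pos: [0.401, -0.4257, 0.2]
ee_rot: [[-0.0, 0.221, 0.975], [-0.001, 0.975, -0.221], [-1.0, -0.001, -0.0]]
wrist_force: [0.8, -0.2, 0.5]
gripper_width: 0.999
```

```bash
python3 - <<'E'
from mp import *
exec(open('s.py').read())
for n in('side','top'):
    im,d=r.capture(n); cv2.imwrite(f'pics/{n}21.png',im);np.save(f'pics/{n}21.npy',d)
E
```

```text
39.175 [ 0.401  -0.4257  0.2   ] F [ 0.84 -0.23  0.51] M [ 0.045 -0.229  0.012] w 0.999 eff [-36.2   17.36  -0.14]
```

View pics/side21.png

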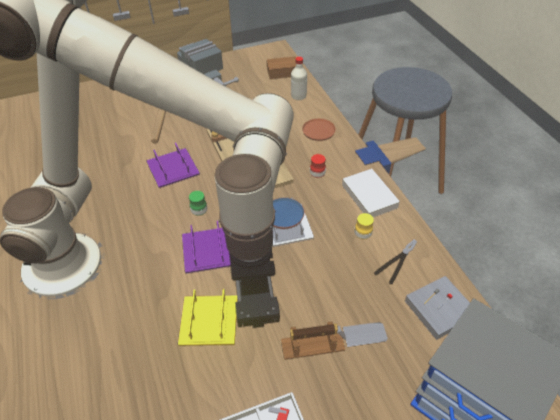

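View pics/top21.png

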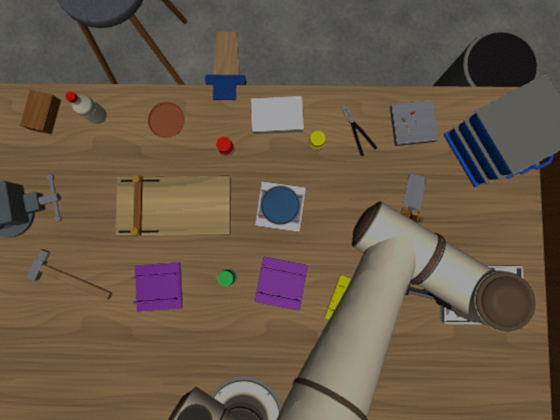

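```bash
python3 - <<'E'
from dfit import *
fit('top',21,.058,(.59,-.093),(255,180,310,232),lambda a:a[:,1]<9)
a=cv2.imread('pics/side0.png').astype(int);b=cv2.imread('pics/side21.png').astype(int)
print('rest-area mean abs diff',abs(a-b)[320:360,282:390].mean(),'bg',abs(a-b)[320:360,400:405].mean())
d=np.load('pics/top21.npy');W=cloud('top',d);q=W[206-10:206+11,281-10:281+11].reshape(-1,3);A=np.c_[q[:,:2]-q[:,:2].mean(0),np.ones(len(q))];print('dish floor plane',np.linalg.lstsq(A,q[:,2],rcond=None)[0])
im=cv2.imread('pics/top21.png');cv2.imwrite('pics/fin.png',np.hstack([cv2.resize(im[176:236,250:312],None,fx=6,fy=6),cv2.resize(cv2.imread('pics/side21.png')[310:370,275:395],(600,360)) [:,:420]]))
E
```

```text
top c [ 0.5906 -0.0925] 102 0.0008
rest-area mean abs diff 5.824151234567902 bg 5.955
dish floor plane [-1.55652595 -0.31380219  0.05396408]
```

View pics/fin.png

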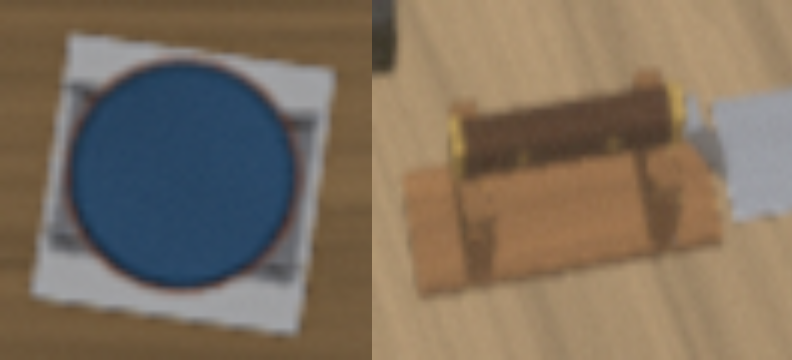

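```bash
python3 - <<'E'
from p import *
d=np.load('pics/top21.npy');W=cloud('top',d);q=W[196:217,271:292].reshape(-1,3);q=q[abs(q[:,2]-np.median(q[:,2]))<.01];A=np.c_[q[:,:2]-q[:,:2].mean(0),np.ones(len(q))];print(len(q),np.linalg.lstsq(A,q[:,2],rcond=None)[0])
r.finish_job(); print(r.sense()['time_s'])
E
```

```text
439 [ 0.00273292 -0.00479404  0.04915932]
the job is handed in; nothing more can be done
the job is handed in; nothing more can be done
```

The job is handed in at about 39 s of the 72 s allowed, with the dish on the firing stand and the spatula back in its rest. No verdict is reported.

**What I did:**
- I took the spatula from its rest and felt for the board twice with the edge. The contact heights and the depth images both put the bend at about 0°.
- I tilted the blade 1.5° nose-down and pushed the dish against the fence, with wrist-force changes of only about 1–2.5 N. Then I slid the blade under, levelled it, lifted the dish and set it on the rails.
- I drew the blade out from between the rails and laid the spatula back at the pose where I picked it up.

**Last checks:**
- **Dish position:** its centre was within about 2 mm of the stand's centre in the top view.
- **Dish level:** its floor was level within about 0.006 rad and lay at 49 mm height, and it was clearly over both rails. My first try at this measurement was spoiled by depth dropouts, so I repeated it with them filtered out.
- **Spatula:** the picture around the rest matches the starting one to within image noise.
- **Jars and arm:** the jars look to be where they were, and the open hand was clear of everything.

**Where measurements disagreed:** the two cameras differed by about 3–4 mm in y on the dish and the stand. Fitting the partly hidden dish from the side view was unreliable, so I relied on the top view for the final placing.

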